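# Pack out a glass bar and clamp it to the clutch's click

## Task

Clamp the glass bar that lies against the fixture's end stop: stand the two packers from the rack that together fill the gap between the bar and the jaw, near enough for the jaw's short stroke to take up what is left, side by side in the gap, upright, centred on the jaw and down on the plate. Then turn the round knob clockwise until its torque clutch clicks with the packers pressed tight, stop there (three clicks at most, to spare the clutch) and let go. Leave the spare packer in the rack, the other bar in its lane and everything else on the bench where it is.

Things in the scene. Friction and masses are not known exactly. Their poses are not given: they have to be found in the camera images.
- fixture: Aluminium clamping fixture, fixed. Origin on the bench; x is the clamping line, from end stop to clamp head, z up. Plate 12 mm thick, x -160 to 130, y -55 to 125 mm. Along y = 0: steel end stop, face at x = -130; a glass bar against it; the open gap; the moving jaw; the grey clamp head (x 36 to 118, top 62 mm above the bench) with the round knob on it at x = 77. A lane at y = 85 stores the bar that waits.
- bar_long_c (a point): Centre of the long glass bar, 104 x 50 x 40 mm (length along x, 40 mm high), frosted optical glass, loose. One of the two bars, drawn at random, lies in the clamping lane (y = 0 of the fixture) against the end stop; the other waits in the second lane and stays there.
- bar_short_c (a point): Centre of the short glass bar, 90 x 50 x 40 mm, otherwise like the long one.
- jaw_face (a point): Middle of the moving jaw's face (54 mm wide, 13 to 49 mm above the bench), 31 mm above the bench; at x = 8.5 mm in the fixture's frame when fully back; axes as the fixture's.
- jaw (a joint): Advance of the jaw from fully back towards the end stop, m; its whole stroke is 7 mm. The gap from the bar to the fully retracted jaw is 34.5 mm with the long bar and 48.5 mm with the short bar. It starts up to 1 mm advanced.
- knob_grip (a point): On the vertical axis of the clamp's torque-limiting knob, at grip height, 90 mm above the bench: round, black, knurled, 49 mm across, 71 to 103 mm above the bench, same grip at any yaw, on a flange 60 mm across (62 to 65 mm up). Turned clockwise seen from above it drives the jaw 1.9 mm per radian against about 0.16 N m of steady friction; the screw holds itself when released.
- knob (a joint): Slip of the knob on its clutch, rad, growing clockwise, 0 at the start: the angle between the white lines on the knob's top and on the flange below it. Near 0 while the knob drives the screw. Once the jaw is tight the clutch slips, 12 clicks a turn (0.52 rad each): torque rises to about 0.3 N m, then drops away. It also clicks if the jaw runs to the end of its stroke gripping nothing.
- rack: Grey slotted rack, 156 x 68 mm, fixed, origin under its centre on the bench, floor 8 mm up. Three slots 44 mm wide at x = -50, 0, 50 mm of its frame, ribs up to 28 mm above the bench between them; one packer stands in each, its thickness along the rack's x. Which stands where is drawn at random.
- packer_thin_c (a point): Centre (38 mm above its foot) of the 12 mm packer: a plain white plastic plate, 12 mm thick (its x axis), 50 mm wide (y), 76 mm tall (z), about 64 g, standing upright in the rack. Take it from above across its 50 mm width near the top.
- packer_mid_c (a point): Centre (38 mm above its foot) of the 18 mm packer: a plain white plastic plate, 18 mm thick (its x axis), 50 mm wide (y), 76 mm tall (z), about 96 g, standing upright in the rack. Take it from above across its 50 mm width near the top.
- packer_thick_c (a point): Centre (38 mm above its foot) of the 26 mm packer: a plain white plastic plate, 26 mm thick (its x axis), 50 mm wide (y), 76 mm tall (z), about 138 g, standing upright in the rack. Take it from above across its 50 mm width near the top.
- wash_bottle: White wash bottle, 68 mm across, 170 mm tall, a bystander; origin under its centre.
- blower: Black rubber air blower, 64 mm across, 120 mm tall, a bystander; origin under its centre.
- prism: Glass prism block 60 x 42 x 42 mm, a bystander; origin under its centre.
- jar: Amber jar, 60 mm across, 85 mm tall, a bystander; origin under its centre.
There are look-alikes about, which are no part of the job. What is shaped like the part that bears packer_mid_c but black or brown is not meant.

How it is judged (in metres and radians):
On the way, in this order (a step that is already met when the one before it is completed fails the run):
1. the two packers that fit stand in the gap, on the plate (((y of bar_long_c in the frame of fixture between -0.02 and 0.02 m and (x of packer_thin_c in the frame of fixture between -0.045 and 0.005 m and y of packer_thin_c in the frame of fixture between -0.012 and 0.012 m and z of packer_thin_c in the frame of fixture between 0.046 and 0.054 m and angle between packer_thin_c's own z axis and vertical below 0.1 rad) and (x of packer_mid_c in the frame of fixture between -0.045 and 0.005 m and y of packer_mid_c in the frame of fixture between -0.012 and 0.012 m and z of packer_mid_c in the frame of fixture between 0.046 and 0.054 m and angle between packer_mid_c's own z axis and vertical below 0.1 rad) and (x of packer_thick_c in the frame of rack between -0.07 and 0.07 m and y of packer_thick_c in the frame of rack between -0.02 and 0.02 m and height (world z) of packer_thick_c below 0.055 m)) or (y of bar_short_c in the frame of fixture between -0.02 and 0.02 m and (x of packer_mid_c in the frame of fixture between -0.045 and 0.005 m and y of packer_mid_c in the frame of fixture between -0.012 and 0.012 m and z of packer_mid_c in the frame of fixture between 0.046 and 0.054 m and angle between packer_mid_c's own z axis and vertical below 0.1 rad) and (x of packer_thick_c in the frame of fixture between -0.045 and 0.005 m and y of packer_thick_c in the frame of fixture between -0.012 and 0.012 m and z of packer_thick_c in the frame of fixture between 0.046 and 0.054 m and angle between packer_thick_c's own z axis and vertical below 0.1 rad) and (x of packer_thin_c in the frame of rack between -0.07 and 0.07 m and y of packer_thin_c in the frame of rack between -0.02 and 0.02 m and height (world z) of packer_thin_c below 0.055 m)))), for 0.2 s.
2. the clutch has clicked with the jaw pressing on the packers (((y of bar_long_c in the frame of fixture between -0.02 and 0.02 m and (x of packer_thin_c in the frame of fixture between -0.045 and 0.005 m and y of packer_thin_c in the frame of fixture between -0.012 and 0.012 m and z of packer_thin_c in the frame of fixture between 0.046 and 0.054 m and angle between packer_thin_c's own z axis and vertical below 0.1 rad) and (x of packer_mid_c in the frame of fixture between -0.045 and 0.005 m and y of packer_mid_c in the frame of fixture between -0.012 and 0.012 m and z of packer_mid_c in the frame of fixture between 0.046 and 0.054 m and angle between packer_mid_c's own z axis and vertical below 0.1 rad) and (x of packer_thick_c in the frame of rack between -0.07 and 0.07 m and y of packer_thick_c in the frame of rack between -0.02 and 0.02 m and height (world z) of packer_thick_c below 0.055 m)) or (y of bar_short_c in the frame of fixture between -0.02 and 0.02 m and (x of packer_mid_c in the frame of fixture between -0.045 and 0.005 m and y of packer_mid_c in the frame of fixture between -0.012 and 0.012 m and z of packer_mid_c in the frame of fixture between 0.046 and 0.054 m and angle between packer_mid_c's own z axis and vertical below 0.1 rad) and (x of packer_thick_c in the frame of fixture between -0.045 and 0.005 m and y of packer_thick_c in the frame of fixture between -0.012 and 0.012 m and z of packer_thick_c in the frame of fixture between 0.046 and 0.054 m and angle between packer_thick_c's own z axis and vertical below 0.1 rad) and (x of packer_thin_c in the frame of rack between -0.07 and 0.07 m and y of packer_thin_c in the frame of rack between -0.02 and 0.02 m and height (world z) of packer_thin_c below 0.055 m))) and value of joint knob above 0.2 rad and (contact force between jaw and packer_thin above 15 N or contact force between jaw and packer_mid above 15 N or contact force between jaw and packer_thick above 15 N)), for 0.1 s.
At the end, for the whole second after the job is handed in: The fitting pair (12+18 mm for the long bar, 18+26 for the short) stands in the gap on the plate, within 12 mm of the clamping line, upright to 0.1 rad, at rest; clutch slipped 0.2 to 1.75 rad; jaw pressing over 10 N; spare packer in the rack; bars moved under 8 mm (((y of bar_long_c in the frame of fixture between -0.02 and 0.02 m and (x of packer_thin_c in the frame of fixture between -0.045 and 0.005 m and y of packer_thin_c in the frame of fixture between -0.012 and 0.012 m and z of packer_thin_c in the frame of fixture between 0.046 and 0.054 m and angle between packer_thin_c's own z axis and vertical below 0.1 rad) and (x of packer_mid_c in the frame of fixture between -0.045 and 0.005 m and y of packer_mid_c in the frame of fixture between -0.012 and 0.012 m and z of packer_mid_c in the frame of fixture between 0.046 and 0.054 m and angle between packer_mid_c's own z axis and vertical below 0.1 rad) and (x of packer_thick_c in the frame of rack between -0.07 and 0.07 m and y of packer_thick_c in the frame of rack between -0.02 and 0.02 m and height (world z) of packer_thick_c below 0.055 m)) or (y of bar_short_c in the frame of fixture between -0.02 and 0.02 m and (x of packer_mid_c in the frame of fixture between -0.045 and 0.005 m and y of packer_mid_c in the frame of fixture between -0.012 and 0.012 m and z of packer_mid_c in the frame of fixture between 0.046 and 0.054 m and angle between packer_mid_c's own z axis and vertical below 0.1 rad) and (x of packer_thick_c in the frame of fixture between -0.045 and 0.005 m and y of packer_thick_c in the frame of fixture between -0.012 and 0.012 m and z of packer_thick_c in the frame of fixture between 0.046 and 0.054 m and angle between packer_thick_c's own z axis and vertical below 0.1 rad) and (x of packer_thin_c in the frame of rack between -0.07 and 0.07 m and y of packer_thin_c in the frame of rack between -0.02 and 0.02 m and height (world z) of packer_thin_c below 0.055 m))) and value of joint knob above 0.2 rad and (contact force between jaw and packer_thin above 10 N or contact force between jaw and packer_mid above 10 N or contact force between jaw and packer_thick above 10 N) and distance of each of bar_long_c, bar_short_c from where it was at the start of the episode below 0.008 m and linear speed of each of packer_thin, packer_mid, packer_thick below 0.02 m/s); the robot touches nothing.
It fails at once if the clutch is run on past its third click (value of joint knob above 1.75 rad).
It fails at once if a bystander is knocked away by over 40 mm (distance of any of wash_bottle, blower, prism, jar from where it was at the start of the episode above 0.04 m).
It fails at once if a glass bar is dislodged by over 20 mm (distance of any of bar_long_c, bar_short_c from where it was at the start of the episode above 0.02 m).
It also fails if it takes over 70 s, if anything falls off the work surface, if the arm or the gripper's body presses on something with over 40 N, if the wrist force passes 120 N, or if a joint passes its speed limit or range.

## Robot

A 6-joint arm with a two-finger parallel gripper is mounted at the origin on the work surface. World frame = base frame: x ahead of the robot, y to its left, z up, the work surface at z = 0. Lengths are in mm, angles in rad, forces in N, time in s.
With the tool pointing down it reaches from about 350 to 875 mm from the base axis. Payload 4.2 kg.
Tool frame: the origin (TCP) lies between the finger pads; the fingertips stand 17 mm ahead of it and the grasp point (between the pads) lies 2 mm behind it; x points along the fingers, z is the direction in which the jaws open and shut, and the axes are right-handed (so a half turn about x gives the same grasp; the last joint's range is limited). The gripper opens to 87 mm and grips with 3 to 60 N. Pads are 19 mm wide; open, the fingers measure 117 mm over their backs; the gripper's body (75 mm by 190 mm) begins 51 mm behind the grasp point.
Start: joints at [-0.871, 0.385, 0.008, 0, -1.194, -0.259], TCP at [266.676, -565.228, 239.55] pointing down, gripper open.
Joint ranges: [-3.14, 3.14], [-1.21, 2.06], [-1.07, 1.41], [-3.16, 2.05], [-2.99, -0.16], [-3.1, 3.1]. Speed limits (rad/s): [2.79, 2.79, 3.14, 3.14, 3.14, 3.14].

## Interface

Orientations are given as a unit quaternion [w, x, y, z].
In Python, from rig import manip, read_camera, camera_model gives the robot as it stands. The module is installed in compiled form; this text tells all that it offers.
- The arm moves only by the tool send_rows, never from a script. Its argument "deltas" is a list of rows, each an object with "jaw": the finger opening in m, from 0 to 0.087; "translation": the shift along the tool's x, y, z in m, a list of three; "roll": the turn about the tool's x in degrees. A call has 1 to 12 rows; each row shifts and turns the commanded pose from where the row before left it, along the tool's axes as they then stand; what a row does not reach is not made up. A row lasts 1/12 s, in which the tool goes at most 41.7 mm and 7.16 degrees, less where a joint would pass 70% of its speed; a pose out of reach is approached as far as the arm can. A call is refused whole if a number of a shift passes 0.0417 or a number of a turn 7.16, either way. A call with a gripper value outside its range is refused whole. The fingers move at their own pace and stop on an object; "squeeze" is the grip in N (left out, the last holds). Time passes only in rows, so rows that do not move let the fingers close. It gives the time, the measured TCP pose, the force and the opening at its end, in the units of the state.
- manip.get_obs(): the state, without advancing time (a new reading comes with each control period).
- read_camera(name): name is "scene" or "top" or "wrist"; returns the picture (420x560x3 uint8, blue, green, red); there is no depth.
- camera_model(name): a dict with "camera_matrix" (3x3 intrinsics, pixels), "T" (4x4, takes a point from camera to world coordinates). Camera axes: x right, y up, looking along -z (the intrinsics and any distortion apply to the point x, -y, -z); pixel columns grow to the right and rows downward; lengths in mm; the calibration is good to about 2 mm. The wrist camera is an equidistant fisheye: a pixel r from the principal point sees the ray r / f radians off the axis. A picture is of the moment at which its call begins: read the wrist's pose just before it. camera_model takes no time and is no camera call; for the wrist camera it gives the pose at the moment of the call.
- manip.hand_in(): hands the job in, once; it reports no verdict.
The state is a dict: "t": time; "joint_pos": joint angles; "qvel": joint speeds; "joint_efforts": joint torques, N m; "tcp_pos": TCP position; "tool_rot": TCP orientation; "ft_force": force on the tool from outside, world axes, zero at the start; "torque": the same for the moment, N m; "opening": opening from 0.0 (shut) to 1.0 (fully open).
Only numpy, scipy, OpenCV 4.12 (cv2) and the standard library are available. Lean on these libraries where they do the work, as an engineer would, in place of code of your own. Each camera call takes 0.05 s, during which the arm holds its last target.

## Working session

There is one attempt and no reset: what is moved stays moved. The work goes in short steps, Python scripts to look and compute and a tool call to move; the robot and the scene stay as the last step left them, time stands still between calls to the robot, and variables do not carry over. Pictures are saved under pics/ and viewed, and the job is handed in when it is done.

Besides the shell and the picture viewer there is one more tool, called after ">>>" in YAML: its name, and indented under it one key for each argument. send_rows: Moves the arm, as the interface text tells. Its arguments: {"type":"object","properties":{"deltas":{"type":"array"},"squeeze":{"type":"number"}},"required":["deltas"]}

```bash
ls; mkdir -p pics
cat > h.py <<'E'
import numpy as np, cv2
from rig import manip, read_camera, camera_model
def snap(n,f):
    m=camera_model(n); im=read_camera(n); cv2.imwrite('pics/'+f,im); np.savez('pics/'+f+'.npz',K=m['camera_matrix'],T=m['T'],im=im); return im,m
def ray(m,u,v,fish=False):
    K=np.array(m['camera_matrix']);T=np.array(m['T'])
    x=(u-K[0,2])/K[0,0];y=(v-K[1,2])/K[1,1]
    if fish:
        th=np.hypot(x,y); s=np.sin(th)/max(th,1e-9); d=np.array([x*s,-y*s,-np.cos(th)])
    else: d=np.array([x,-y,-1.])
    return T[:3,3],T[:3,:3]@d
def on(m,u,v,z,fish=False):
    o,d=ray(m,u,v,fish); return (o+d*(z-o[2])/d[2])
def proj(m,P,fish=False):
    K=np.array(m['camera_matrix']);T=np.array(m['T'])
    p=T[:3,:3].T@(np.array(P,float)-T[:3,3]); x,y,z=p[0],-p[1],-p[2]
    if fish:
        r=np.hypot(x,y); th=np.arctan2(r,z); return K[0,2]+K[0,0]*x/r*th,K[1,2]+K[1,1]*y/r*th
    return K[0,2]+K[0,0]*x/z,K[1,2]+K[1,1]*y/z
E
python3 - <<'E'
from h import *
print(manip.get_obs())
for n in ['scene','top','wrist']:
    im,m=snap(n,n+'0.png'); print(n,m)
E
```

```text
pics
{'t': 0.0, 'joint_pos': array([-8.71404592e-01,  3.85579488e-01,  6.58913279e-03, -4.57512343e-04,
       -1.19399241e+00, -2.58592927e-01]), 'qvel': array([-8.89486650e-05,  1.15384364e-03,  1.31448678e-03,  8.60916144e-04,
       -8.37638148e-04,  1.60744801e-03]), 'joint_efforts': array([ 9.97547540e-04, -3.90665317e+01,  1.87403673e+01,  4.21979651e+00,
        1.09404660e-02, -1.96553897e-04]), 'tcp_pos': array([ 266.42080925, -564.73748328,  238.43751642]), 'tool_rot': array([ 0.37902209, -0.5964908 ,  0.37826907,  0.59787414]), 'ft_force': array([ 0.08463132, -0.72681669,  0.12092393]), 'torque': array([0.05523426, 0.04476887, 0.020488  ]), 'opening': 0.9991374514484249}
scene {'camera_matrix': array([[386.71427971,   0.        , 277.36577933],
       [  0.        , 386.71427971, 205.30077903],
       [  0.        ,   0.        ,   1.        ]]), 'T': array([[-1.96411708e-01, -5.25132449e-01,  8.28044897e-01,
         1.24187553e+03],
       [ 9.80443745e-01, -9.45467339e-02,  1.72600632e-01,
         2.75342543e+02],
       [-1.23492523e-02,  8.45752225e-01,  5.33432911e
[... 467 characters left out ...]
],
       [-7.13150932e-03,  1.61207566e-01,  9.86894757e-01,
         1.13394767e+03],
       [ 0.00000000e+00,  0.00000000e+00,  0.00000000e+00,
         1.00000000e+00]])}
wrist {'camera_matrix': array([[325.1922621 ,   0.        , 278.3389258 ],
       [  0.        , 325.1922621 , 210.61313095],
       [  0.        ,   0.        ,   1.        ]]), 'T': array([[-4.26665163e-01, -8.77811318e-01, -2.17724893e-01,
         2.06296563e+02],
       [ 9.04406616e-01, -4.13490756e-01, -1.05233401e-01,
        -5.91548391e+02],
       [ 2.34783971e-03, -2.41811260e-01,  9.70320464e-01,
         3.82779589e+02],
       [ 0.00000000e+00,  0.00000000e+00,  0.00000000e+00,
         1.00000000e+00]])}
```

View pics/scene0.png

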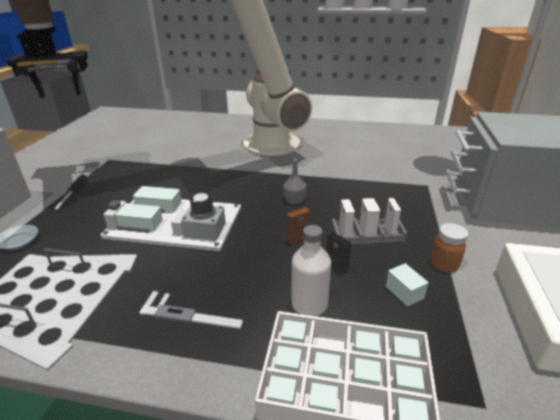

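View pics/top0.png

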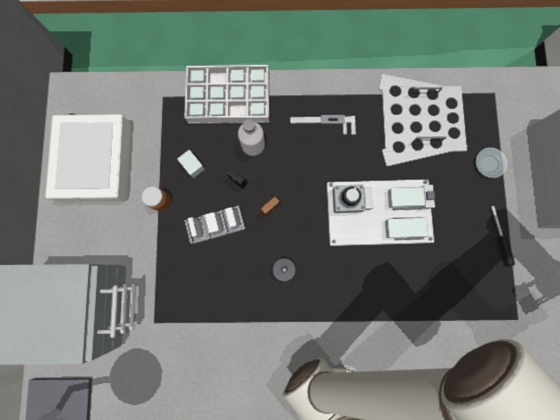

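View pics/wrist0.png

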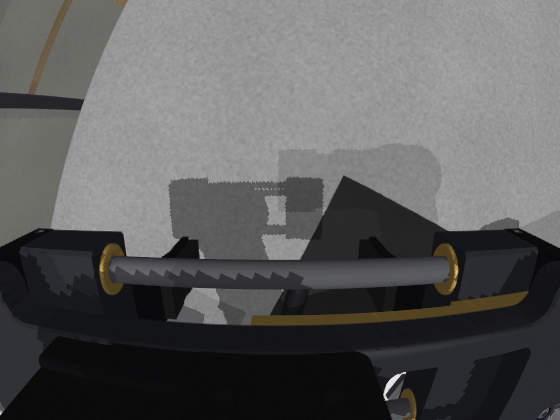

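Run:
```python
import cv2
im=cv2.imread('pics/top0.png')
cv2.imwrite('pics/t_fix.png',cv2.resize(im[170:255,320:445],None,fx=6,fy=6,interpolation=cv2.INTER_CUBIC))
cv2.imwrite('pics/t_rack.png',cv2.resize(im[195:250,175:255],None,fx=9,fy=9,interpolation=cv2.INTER_CUBIC))
im=cv2.imread('pics/scene0.png')
cv2.imwrite('pics/s_both.png',cv2.resize(im[170:260,90:420],None,fx=2.4,fy=2.4,interpolation=cv2.INTER_CUBIC))
```

```text
(no output)
```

View pics/t_fix.png

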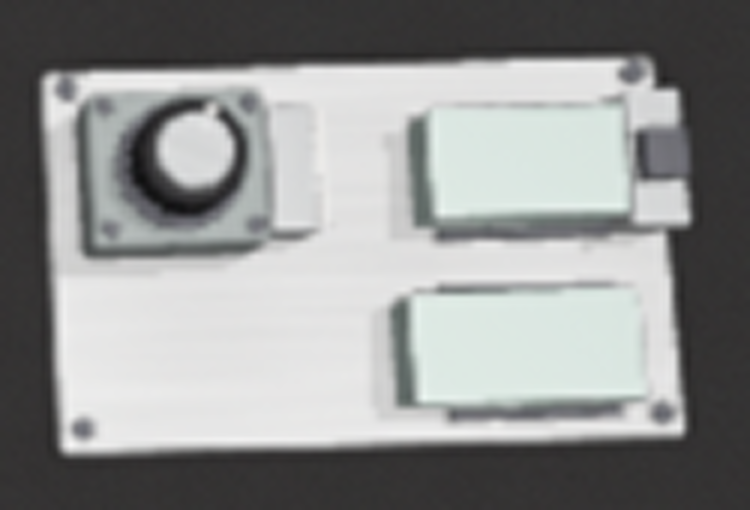

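View pics/t_rack.png

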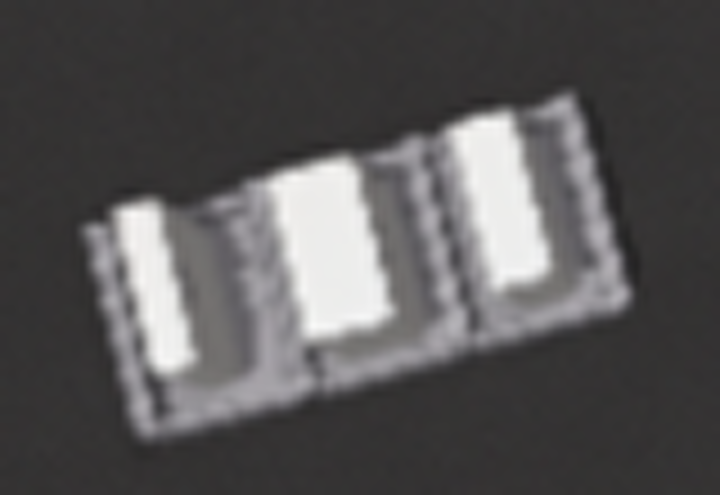

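View pics/s_both.png

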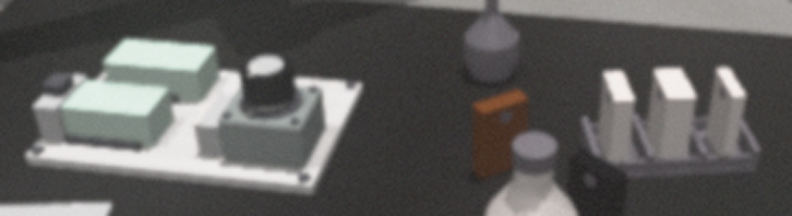

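```bash
cat > m1.py <<'E'
from h import *
from scipy.spatial.transform import Rotation as R
im=cv2.imread('pics/top0.png'); d=np.load('pics/top0.png.npz'); m=dict(camera_matrix=d['K'],T=d['T'])
S=8
g=cv2.resize(im,None,fx=S,fy=S,interpolation=cv2.INTER_CUBIC)
def up(u,v): return (u+.5)/S-.5,(v+.5)/S-.5
# packers
roi=np.zeros(g.shape[:2],np.uint8); roi[195*S:250*S,180*S:250*S]=255
w=((g.min(2)>185)*255).astype(np.uint8)&roi
cs,_=cv2.findContours(w,cv2.RETR_EXTERNAL,cv2.CHAIN_APPROX_NONE)
for c in cs:
    if cv2.contourArea(c)<2000: continue
    P=np.array([on(m,*up(*p[0]),84)[:2] for p in c]).astype(np.float32)
    r=cv2.minAreaRect(P); print('packer',r)
hsv=cv2.cvtColor(g,cv2.COLOR_BGR2HSV)
roi[:]=0; roi[165*S:255*S,320*S:440*S]=255
gl=((hsv[...,1]>12)&(g.min(2)>190))*255
gl=gl.astype(np.uint8)&roi
cs,_=cv2.findContours(gl,cv2.RETR_EXTERNAL,cv2.CHAIN_APPROX_NONE)
for c in cs:
    if cv2.contourArea(c)<20000: continue
    P=np.array([on(m,*up(*p[0]),52)[:2] for p in c]).astype(np.float32)
    print('bar',cv2.minAreaRect(P))
pl=((g.min(2)>130)*255).astype(np.uint8)&roi
pl=cv2.morphologyEx(pl,cv2.MORPH_CLOSE,np.ones((9,9)))
cs,_=cv2.findContours(pl,cv2.RETR_EXTERNAL,cv2.CHAIN_APPROX_NONE)
c=max(cs,key=cv2.contourArea); 
P=np.array([on(m,*up(*p[0]),12)[:2] for p in c]).astype(np.float32); print('plate',cv2.minAreaRect(P))
# knob top disc
k=((g.min(2)>170)*255).astype(np.uint8); k[:, :]&=roi
o=manip.get_obs(); q=o['tool_rot']; print(R.from_quat([q[1],q[2],q[3],q[0]]).as_matrix().round(3))
for uv in [(327.5,182),(428,180),(433.5,242),(330.5,245)]: print('corner',on(m,*uv,12).round(1))
print('knob top',on(m,353.5,194.5,103).round(1))
E
python3 m1.py
```

```text
packer ((476.6742858886719, 383.576416015625), (50.3336067199707, 12.845437049865723), 15.288311958312988)
packer ((487.61932373046875, 332.51910400390625), (50.59001159667969, 27.185714721679688), 15.014281272888184)
packer ((501.62860107421875, 282.28271484375), (50.7670783996582, 19.647785186767578), 15.41865348815918)
bar ((472.49749755859375, -195.22860717773438), (48.670616149902344, 102.21709442138672), 2.005783796310425)
bar ((557.5984497070312, -203.50732421875), (47.97295379638672, 84.80797576904297), 1.323743224143982)
plate ((521.4204711914062, -137.6713409423828), (182.68338012695312, 303.8822021484375), 1.0673199892044067)
[[-0.001 -0.904 -0.427]
 [ 0.001 -0.427  0.904]
 [-1.     0.     0.002]]
corner [608.6  12.4  12. ]
corner [ 611.4 -275.8   12. ]
corner [ 434.1 -278.7   12. ]
corner [428.5   9.3  12. ]
knob top [555.  -43.5 103. ]
```

```bash
cat > plan.py <<'E'
from h import *
from scipy.spatial.transform import Rotation as R
import json,math
def pose():
    o=manip.get_obs();q=o['tool_rot'];M=R.from_quat([q[1],q[2],q[3],q[0]]).as_matrix();return o,M
def ang(M): return math.degrees(math.atan2(M[1,2],M[0,2]))%360
def plan(way,jaw,p0=None,a0=None,maxmm=41,maxdeg=7,show=True):
    """way: list of (x,y,z,angle,n or None)"""
    o,M=pose()
    p=np.array(o['tcp_pos'] if p0 is None else p0,float);a=ang(M) if a0 is None else a0
    rows=[]
    for x,y,z,A,n in way:
        t=np.array([x,y,z],float);D=t-p;dA=(A-a+180)%360-180
        k=max(math.ceil(np.abs(D).max()*1.2/maxmm),math.ceil(abs(dA)/maxdeg),1)
        if n: k=max(k,n) 
        for i in range(k):
            r=math.radians(a+dA*i/k);z3=np.array([math.cos(r),math.sin(r),0]);x3=np.array([0,0,-1.]);y3=np.cross(z3,x3)
            s=D/k; rows.append(dict(jaw=jaw,translation=[round(float(s@v)/1000,4) for v in (x3,y3,z3)],roll=round(-dA/k,2)))
        p=t;a=a+dA
    for i in range(0,len(rows),12): print(json.dumps(rows[i:i+12]))
E
python3 - <<'E'
from plan import *
o,M=pose();print(ang(M))
plan([(554,-58,240,181,None)],0.087)
E
```

```text
115.25076952190227
[{"jaw": 0.087, "translation": [-0.0001, -0.0318, 0.0224], "roll": -4.38}, {"jaw": 0.087, "translation": [-0.0001, -0.0334, 0.0199], "roll": -4.38}, {"jaw": 0.087, "translation": [-0.0001, -0.0348, 0.0173], "roll": -4.38}, {"jaw": 0.087, "translation": [-0.0001, -0.036, 0.0146], "roll": -4.38}, {"jaw": 0.087, "translation": [-0.0001, -0.037, 0.0118], "roll": -4.38}, {"jaw": 0.087, "translation": [-0.0001, -0.0378, 0.0089], "roll": -4.38}, {"jaw": 0.087, "translation": [-0.0001, -0.0384, 0.006], "roll": -4.38}, {"jaw": 0.087, "translation": [-0.0001, -0.0387, 0.0031], "roll": -4.38}, {"jaw": 0.087, "translation": [-0.0001, -0.0388, 0.0001], "roll": -4.38}, {"jaw": 0.087, "translation": [-0.0001, -0.0387, -0.0029], "roll": -4.38}, {"jaw": 0.087, "translation": [-0.0001, -0.0384, -0.0058], "roll": -4.38}, {"jaw": 0.087, "translation": [-0.0001, -0.0378, -0.0088], "roll": -4.38}]
[{"jaw": 0.087, "translation": [-0.0001, -0.0371, -0.0116], "roll": -4.38}, {"jaw": 0.087, "translation": [-0.0001, -0.0361, -0.0144], "roll": -4.38}, {"jaw": 0.087, "translation": [-0.0001, -0.0349, -0.0171], "roll": -4.38}]
```

>>> send_rows:
  deltas:
    - {"jaw": 0.087,"translation": [0,-0.032,0.0225],"roll": -4.4}
    - {"jaw": 0.087,"translation": [0,-0.0335,0.02],"roll": -4.4}
    - {"jaw": 0.087,"translation": [0,-0.035,0.0175],"roll": -4.4}
    - {"jaw": 0.087,"translation": [0,-0.036,0.0145],"roll": -4.4}
    - {"jaw": 0.087,"translation": [0,-0.037,0.012],"roll": -4.4}
    - {"jaw": 0.087,"translation": [0,-0.038,0.009],"roll": -4.4}
    - {"jaw": 0.087,"translation": [0,-0.0385,0.006],"roll": -4.4}
    - {"jaw": 0.087,"translation": [0,-0.0385,0.003],"roll": -4.4}
    - {"jaw": 0.087,"translation": [0,-0.039,0],"roll": -4.4}
    - {"jaw": 0.087,"translation": [0,-0.0385,-0.003],"roll": -4.4}
    - {"jaw": 0.087,"translation": [0,-0.0385,-0.006],"roll": -4.4}
    - {"jaw": 0.087,"translation": [0,-0.038,-0.009],"roll": -4.4}

```text
t: 1.15
tcp_pos: [497.2, -156.7, 239.5]
tool_rot: [0.072, -0.703, 0.072, 0.703]
ft_force: [0.5, -0.3, -0.5]
opening: 1.002
```

>>> send_rows:
  deltas:
    - {"jaw": 0.087,"translation": [0,-0.037,-0.0115],"roll": -4.4}
    - {"jaw": 0.087,"translation": [0,-0.036,-0.0145],"roll": -4.4}
    - {"jaw": 0.087,"translation": [0,-0.035,-0.017],"roll": -4.2}
    - {"jaw": 0.087,"translation": [0,0,0],"roll": 0}
    - {"jaw": 0.087,"translation": [0,0,0],"roll": 0}
    - {"jaw": 0.087,"translation": [0,0,0],"roll": 0}

```text
t: 1.65
tcp_pos: [553.3, -56.9, 239.0]
tool_rot: [-0.007, -0.707, -0.006, 0.708]
ft_force: [0.0, -0.4, -0.5]
opening: 0.998
```

Run:
```python
from plan import *
o,M=pose();print(o['t'],o['tcp_pos'],ang(M),M.round(3),o['joint_pos'].round(3))
im,m=snap('wrist','w1.png');print(m['T'].round(3))
```

```text
1.65 [553.26795071 -56.92720399 239.04829098] 181.05597020061182 [[-0.001  0.018 -1.   ]
 [-0.    -1.    -0.018]
 [-1.     0.     0.001]] [ 0.189  0.269 -0.163 -0.    -1.14  -0.17 ]
[[-1.00000e+00  1.70000e-02  7.00000e-03  5.54145e+02]
 [-1.90000e-02 -9.70000e-01 -2.43000e-01 -1.21280e+02]
 [ 3.00000e-03 -2.43000e-01  9.70000e-01  3.83262e+02]
 [ 0.00000e+00  0.00000e+00  0.00000e+00  1.00000e+00]]
```

View pics/w1.png

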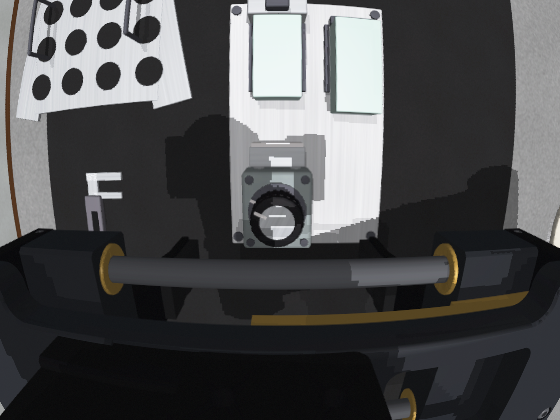

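Run:
```python
import cv2
im=cv2.imread('pics/w1.png')
cv2.imwrite('pics/w1c.png',cv2.resize(im[80:255,220:395],None,fx=3.4,fy=3.4,interpolation=cv2.INTER_CUBIC))
```

```text
(no output)
```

View pics/w1c.png

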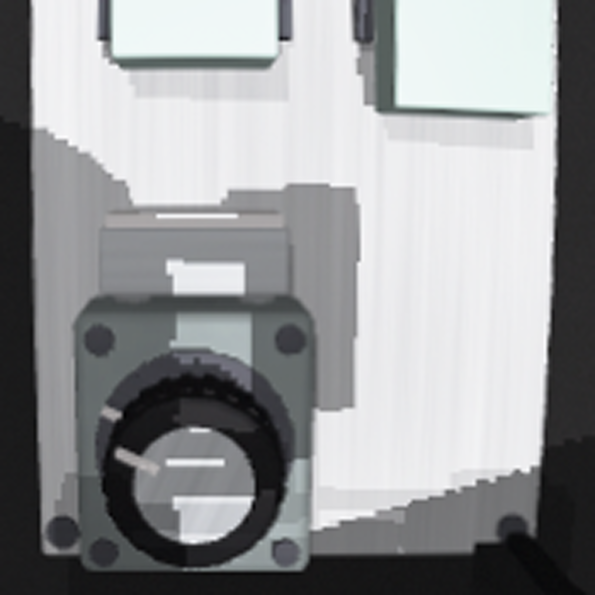

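Run:
```python
from h import *
d=np.load('pics/w1.png.npz'); m=dict(camera_matrix=d['K'],T=d['T'])
f=lambda x,y,z:on(m,(x+.5)/3.4-.5+220,(y+.5)/3.4-.5+80,z,True).round(1)
for n,a in dict(barL=(112,57,52),barR=(278,57,52),jawL=(100,227,49),jawR=(292,227,49),jawLb=(105,209,13),jawRb=(284,209,13),kL=(134,485,103),kR=(254,485,103),kT=(194,425,103),kB=(194,546,103),koutL=(103,480,103),koutR=(284,480,103),headL=(76,310,62),headR=(315,310,62),headB=(195,572,62),headF=(195,298,62),lanebarL=(395,110,52),plR=(535,554,12),plL=(43,554,12)).items(): print(n,f(*a))
```

```text
barL [ 579.8 -156.2   52. ]
barR [ 530.7 -157.1   52. ]
jawL [ 582.9 -104.9   49. ]
jawR [ 525.  -105.9   49. ]
jawLb [ 584.4 -109.2   13. ]
jawRb [ 524.8 -110.2   13. ]
kL [569.2 -40.  103. ]
kR [537.5 -40.6 103. ]
kT [553.6 -56.5 103. ]
kB [553.  -23.3 103. ]
koutL [577.4 -41.2 103. ]
koutR [529.6 -42.1 103. ]
headL [588.7 -81.1  62. ]
headR [518.7 -82.3  62. ]
headB [ 5.524e+02 -4.000e-01  6.200e+01]
headF [553.9 -85.1  62. ]
lanebarL [ 495.2 -142.6   52. ]
plR [427.1  10.7  12. ]
plL [606.7  12.8  12. ]
```

Run:
```python
from plan import *
plan([(472,385,235,195.2,None)],0.087)
```

```text
[{"jaw": 0.087, "translation": [0.0003, -0.0341, 0.0056], "roll": -1.09}, {"jaw": 0.087, "translation": [0.0003, -0.0342, 0.005], "roll": -1.09}, {"jaw": 0.087, "translation": [0.0003, -0.0343, 0.0043], "roll": -1.09}, {"jaw": 0.087, "translation": [0.0003, -0.0344, 0.0037], "roll": -1.09}, {"jaw": 0.087, "translation": [0.0003, -0.0345, 0.003], "roll": -1.09}, {"jaw": 0.087, "translation": [0.0003, -0.0345, 0.0024], "roll": -1.09}, {"jaw": 0.087, "translation": [0.0003, -0.0346, 0.0017], "roll": -1.09}, {"jaw": 0.087, "translation": [0.0003, -0.0346, 0.001], "roll": -1.09}, {"jaw": 0.087, "translation": [0.0003, -0.0346, 0.0004], "roll": -1.09}, {"jaw": 0.087, "translation": [0.0003, -0.0346, -0.0003], "roll": -1.09}, {"jaw": 0.087, "translation": [0.0003, -0.0346, -0.0009], "roll": -1.09}, {"jaw": 0.087, "translation": [0.0003, -0.0346, -0.0016], "roll": -1.09}]
[{"jaw": 0.087, "translation": [0.0003, -0.0345, -0.0022], "roll": -1.09}]
```

>>> send_rows:
  deltas:
    - {"jaw": 0.087,"translation": [0.0003,-0.034,0.0055],"roll": -1.1}
    - {"jaw": 0.087,"translation": [0.0003,-0.034,0.005],"roll": -1.1}
    - {"jaw": 0.087,"translation": [0.0003,-0.0345,0.0045],"roll": -1.1}
    - {"jaw": 0.087,"translation": [0.0003,-0.0345,0.0035],"roll": -1.1}
    - {"jaw": 0.087,"translation": [0.0003,-0.0345,0.003],"roll": -1.1}
    - {"jaw": 0.087,"translation": [0.0003,-0.0345,0.0025],"roll": -1.1}
    - {"jaw": 0.087,"translation": [0.0003,-0.0345,0.0015],"roll": -1.1}
    - {"jaw": 0.087,"translation": [0.0003,-0.0345,0.001],"roll": -1.1}
    - {"jaw": 0.087,"translation": [0.0003,-0.0345,0.0005],"roll": -1.1}
    - {"jaw": 0.087,"translation": [0.0003,-0.0345,0],"roll": -1.1}
    - {"jaw": 0.087,"translation": [0.0003,-0.0345,-0.001],"roll": -1.1}
    - {"jaw": 0.087,"translation": [0.0003,-0.0345,-0.0015],"roll": -1.1}

```text
t: 2.7
tcp_pos: [478.1, 350.5, 236.3]
tool_rot: [0.087, 0.702, 0.087, -0.702]
ft_force: [0.2, -0.3, -0.5]
opening: 1.001
```

>>> send_rows:
  deltas:
    - {"jaw": 0.087,"translation": [0.0003,-0.0345,-0.002],"roll": -1}
    - {"jaw": 0.087,"translation": [0,0,0],"roll": 0}
    - {"jaw": 0.087,"translation": [0,0,0],"roll": 0}

```text
t: 2.95
tcp_pos: [471.5, 384.6, 235.2]
tool_rot: [-0.094, -0.701, -0.094, 0.701]
ft_force: [0.5, 0.1, 0.2]
opening: 0.999
```

Run:
```python
from plan import *
o,M=pose();print(o['t'],o['tcp_pos'],ang(M))
im,m=snap('wrist','w2.png')
```

```text
2.95 [471.52085466 384.57605167 235.20503083] 195.2650075732607
```

View pics/w2.png

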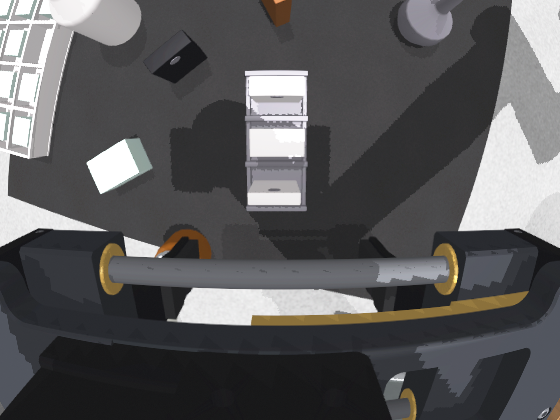

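Run:
```python
import cv2
im=cv2.imread('pics/w2.png')
cv2.imwrite('pics/w2c.png',cv2.resize(im[65:215,225:325],None,fx=4,fy=4,interpolation=cv2.INTER_CUBIC))
```

```text
(no output)
```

View pics/w2c.png

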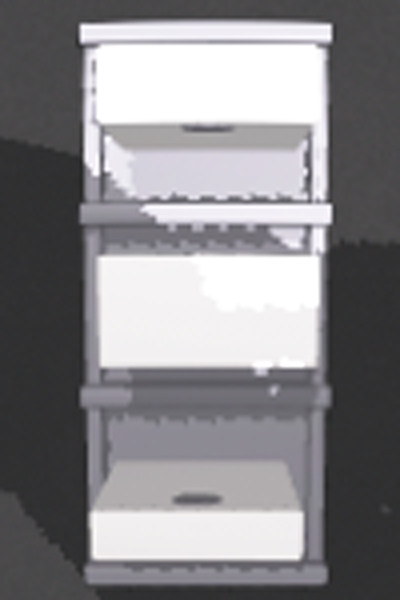

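Run:
```python
from h import *
d=np.load('pics/w2.png.npz'); m=dict(camera_matrix=d['K'],T=d['T'])
def f(x,y,z=84): return on(m,(x+.5)/4-.5+225,(y+.5)/4-.5+65,z,True)[:2]
for n,(l,r,t,b) in dict(mid=(97,323,45,123),thick=(98,319,255,368),thin=(91,302,510,558)).items():
    tl,tr,bl,br=f(l,t),f(r,t),f(l,b),f(r,b)
    print(n,((tl+tr+bl+br)/4).round(1),'w',np.linalg.norm(tr-tl).round(1),np.linalg.norm(br-bl).round(1),'t',np.linalg.norm(bl-tl).round(1),np.linalg.norm(br-tr).round(1),'ang',np.degrees(np.arctan2(*(tl-tr)[::-1])).round(2),np.degrees(np.arctan2(*(bl-br)[::-1])).round(2))
```

```text
mid [499.9 282.5] w 50.7 50.7 t 18.1 18.1 ang 15.24 15.24
thick [486.5 332.9] w 49.8 50.2 t 25.8 25.8 ang 15.23 15.23
thin [475.6 383.4] w 48.9 49.3 t 11.4 11.4 ang 15.22 15.23
```

>>> send_rows:
  deltas:
    - {"jaw": 0.087,"translation": [0.02,0.027,-0.001],"roll": 0}
    - {"jaw": 0.087,"translation": [0.035,0.027,0],"roll": 0}
    - {"jaw": 0.087,"translation": [0.035,0,0],"roll": 0}
    - {"jaw": 0.087,"translation": [0.03,0,0],"roll": 0}
    - {"jaw": 0.087,"translation": [0.025,0,0],"roll": 0}
    - {"jaw": 0.087,"translation": [0.018,0,0],"roll": 0}
    - {"jaw": 0.087,"translation": [0,0,0],"roll": 0}
    - {"jaw": 0.087,"translation": [0,0,0],"roll": 0}

```text
t: 3.67
tcp_pos: [486.8, 332.3, 74.6]
tool_rot: [-0.094, -0.701, -0.093, 0.701]
ft_force: [1.0, -0.2, 0.9]
opening: 1.003
```

Run:
```python
from plan import *
o,M=pose();print(o['t'],o['tcp_pos'],ang(M),o['ft_force'])
im,m=snap('wrist','w3.png')
```

```text
3.6667 [486.79270893 332.27768686  74.57887375] 195.13195649627585 [ 1.00285452 -0.20720078  0.91177456]
```

View pics/w3.png

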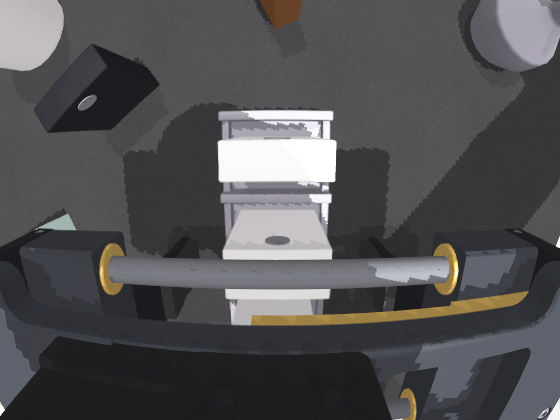

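>>> send_rows:
  deltas:
    - {"jaw": 0.06,"translation": [0.003,0,0],"roll": 0}
    - {"jaw": 0.045,"translation": [0,0,0],"roll": 0}
    - {"jaw": 0.04,"translation": [0,0,0],"roll": 0}
    - {"jaw": 0.04,"translation": [0,0,0],"roll": 0}
    - {"jaw": 0.04,"translation": [0,0,0],"roll": 0}
    - {"jaw": 0.04,"translation": [0,0,0],"roll": 0}
    - {"jaw": 0.04,"translation": [0,0,0],"roll": 0}
  squeeze: 30

```text
t: 4.3
tcp_pos: [486.4, 334.4, 71.9]
tool_rot: [0.094, 0.701, 0.094, -0.701]
ft_force: [-0.2, 0.5, 1.0]
opening: 0.572
```

Run:
```python
from plan import *
plan([(486.4,334.4,190,195.1,None),(555,-139,190,181,None)],0.04)
```

```text
[{"jaw": 0.04, "translation": [-0.0295, 0.0, 0.0], "roll": 0.04}, {"jaw": 0.04, "translation": [-0.0295, 0.0, 0.0], "roll": 0.04}, {"jaw": 0.04, "translation": [-0.0295, 0.0, 0.0], "roll": 0.04}, {"jaw": 0.04, "translation": [-0.0295, 0.0, 0.0], "roll": 0.04}, {"jaw": 0.04, "translation": [0.0, 0.0339, 0.0041], "roll": 1.01}, {"jaw": 0.04, "translation": [0.0, 0.034, 0.0035], "roll": 1.01}, {"jaw": 0.04, "translation": [0.0, 0.034, 0.0029], "roll": 1.01}, {"jaw": 0.04, "translation": [0.0, 0.0341, 0.0023], "roll": 1.01}, {"jaw": 0.04, "translation": [0.0, 0.0341, 0.0017], "roll": 1.01}, {"jaw": 0.04, "translation": [0.0, 0.0342, 0.0011], "roll": 1.01}, {"jaw": 0.04, "translation": [0.0, 0.0342, 0.0005], "roll": 1.01}, {"jaw": 0.04, "translation": [0.0, 0.0342, -0.0001], "roll": 1.01}]
[{"jaw": 0.04, "translation": [0.0, 0.0342, -0.0007], "roll": 1.01}, {"jaw": 0.04, "translation": [0.0, 0.0341, -0.0013], "roll": 1.01}, {"jaw": 0.04, "translation": [0.0, 0.0341, -0.0019], "roll": 1.01}, {"jaw": 0.04, "translation": [0.0, 0.0341, -0.0025], "roll": 1.01}, {"jaw": 0.04, "translation": [0.0, 0.034, -0.0031], "roll": 1.01}, {"jaw": 0.04, "translation": [0.0, 0.034, -0.0037], "roll": 1.01}]
```

>>> send_rows:
  deltas:
    - {"jaw": 0.04,"translation": [-0.01,0,0],"roll": 0}
    - {"jaw": 0.04,"translation": [-0.025,0,0],"roll": 0}
    - {"jaw": 0.04,"translation": [-0.035,0,0],"roll": 0}
    - {"jaw": 0.04,"translation": [-0.033,0,0],"roll": 0}
    - {"jaw": 0.04,"translation": [-0.015,0.017,0.002],"roll": 0.5}
    - {"jaw": 0.04,"translation": [0,0.034,0.004],"roll": 1}
    - {"jaw": 0.04,"translation": [0,0.034,0.003],"roll": 1}
    - {"jaw": 0.04,"translation": [0,0.034,0.003],"roll": 1}
    - {"jaw": 0.04,"translation": [0,0.034,0.002],"roll": 1}
    - {"jaw": 0.04,"translation": [0,0.034,0.0015],"roll": 1}
    - {"jaw": 0.04,"translation": [0,0.034,0.001],"roll": 1}
    - {"jaw": 0.04,"translation": [0,0.034,0],"roll": 1}

```text
t: 5.3
tcp_pos: [522.8, 79.6, 190.2]
tool_rot: [-0.048, -0.705, -0.048, 0.706]
ft_force: [0.2, 0.7, -2.0]
opening: 0.573
```

>>> send_rows:
  deltas:
    - {"jaw": 0.04,"translation": [0,0.034,0],"roll": 1}
    - {"jaw": 0.04,"translation": [0,0.034,-0.001],"roll": 1}
    - {"jaw": 0.04,"translation": [0,0.034,-0.0015],"roll": 1}
    - {"jaw": 0.04,"translation": [0,0.034,-0.002],"roll": 1}
    - {"jaw": 0.04,"translation": [0,0.034,-0.003],"roll": 1}
    - {"jaw": 0.04,"translation": [0,0.034,-0.003],"roll": 1}
    - {"jaw": 0.04,"translation": [0,0.017,-0.002],"roll": 0.6}
    - {"jaw": 0.04,"translation": [0,0,0],"roll": 0}
    - {"jaw": 0.04,"translation": [0,0,0],"roll": 0}
    - {"jaw": 0.04,"translation": [0,0,0],"roll": 0}

```text
t: 6.13
tcp_pos: [554.6, -137.6, 189.7]
tool_rot: [-0.007, -0.707, -0.007, 0.707]
ft_force: [0.3, 0.1, -2.3]
opening: 0.573
```

Run:
```python
from plan import *
o,M=pose();print(o['t'],o['tcp_pos'],ang(M),o['ft_force'])
im,m=snap('wrist','w4.png')
im,m=snap('scene','s4.png')
cv2.imwrite('pics/s4c.png',cv2.resize(im[120:260,80:260],None,fx=4,fy=4,interpolation=cv2.INTER_CUBIC))
```

```text
6.1333 [ 554.56291843 -137.55386062  189.6861888 ] 181.16043211688256 [ 0.28095523  0.13546429 -2.25508098]
```

View pics/w4.png

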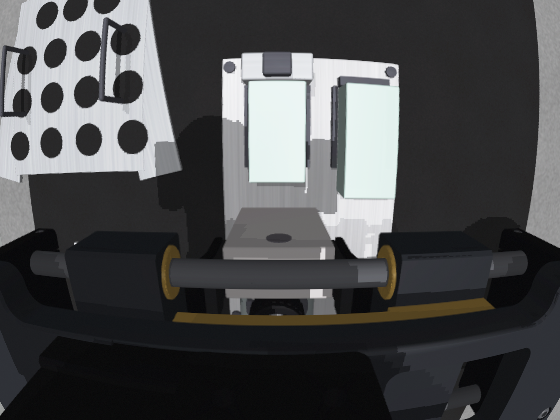

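View pics/s4c.png

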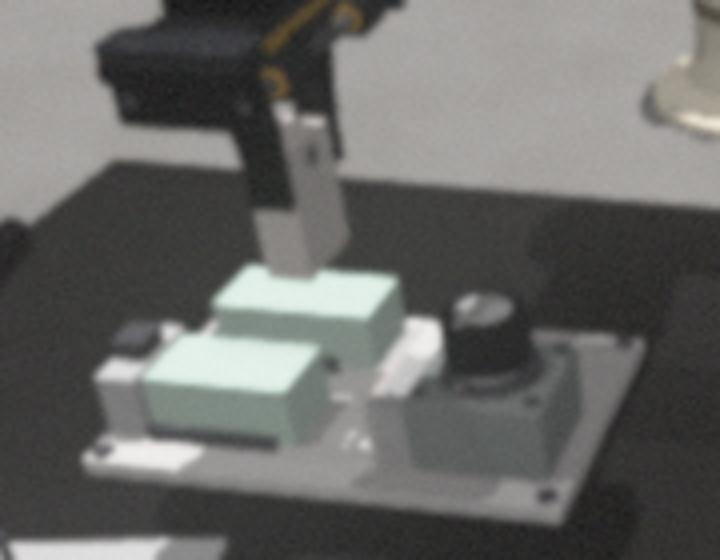

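Run:
```python
import cv2
im=cv2.imread('pics/w4.png')
cv2.imwrite('pics/w4c.png',cv2.resize(im[165:275,210:350],None,fx=5,fy=5,interpolation=cv2.INTER_CUBIC))
```

```text
(no output)
```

View pics/w4c.png

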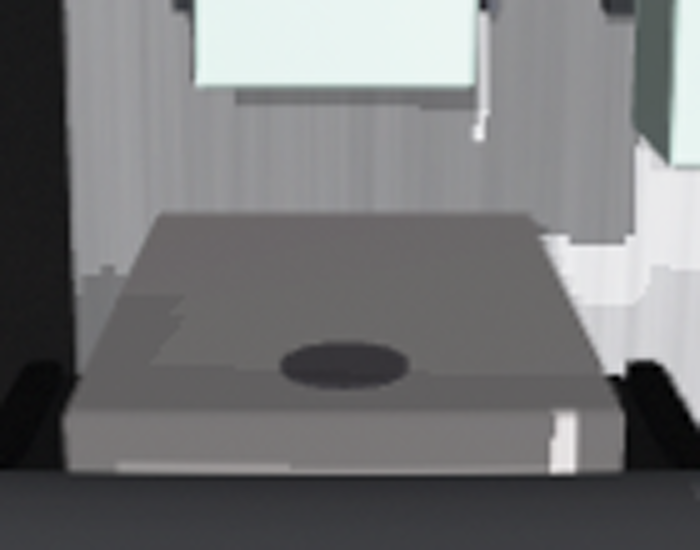

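Run:
```python
from h import *
d=np.load('pics/w4.png.npz'); m=dict(camera_matrix=d['K'],T=d['T'])
f=lambda x,y,z:on(m,(x+.5)/5-.5+210,(y+.5)/5-.5+165,z,True).round(1)
for n,a in dict(barL=(197,85,52),barR=(475,85,52),botL=(160,213,126),botR=(530,213,126),topL=(67,410,202),topR=(622,410,202)).items(): print(n,f(*a))
print(d['T'].round(2))
```

```text
barL [ 579.8 -157.    52. ]
barR [ 530.9 -158.    52. ]
botL [ 578.3 -151.7  126. ]
botR [ 529.4 -152.7  126. ]
topL [ 578.3 -152.3  202. ]
topR [ 529.9 -153.2  202. ]
[[-1.0000e+00  2.0000e-02  1.0000e-02  5.5543e+02]
 [-2.0000e-02 -9.7000e-01 -2.4000e-01 -2.0199e+02]
 [ 0.0000e+00 -2.4000e-01  9.7000e-01  3.3387e+02]
 [ 0.0000e+00  0.0000e+00  0.0000e+00  1.0000e+00]]
```

>>> send_rows:
  deltas:
    - {"jaw": 0.04,"translation": [0.02,0,-0.001],"roll": 0}
    - {"jaw": 0.04,"translation": [0.03,0,0],"roll": 0}
    - {"jaw": 0.04,"translation": [0.025,0,0],"roll": 0}
    - {"jaw": 0.04,"translation": [0.02,0,0],"roll": 0}
    - {"jaw": 0.04,"translation": [0.012,0,0],"roll": 0}
    - {"jaw": 0.04,"translation": [0.005,0,0],"roll": 0}
    - {"jaw": 0.04,"translation": [0,0,0],"roll": 0}
    - {"jaw": 0.04,"translation": [0,0,0],"roll": 0}
    - {"jaw": 0.04,"translation": [0,0,0],"roll": 0}

```text
t: 6.98
tcp_pos: [556.8, -137.5, 78.7]
tool_rot: [0.008, 0.708, 0.007, -0.706]
ft_force: [-0.2, -0.1, -2.4]
opening: 0.572
```

>>> send_rows:
  deltas:
    - {"jaw": 0.04,"translation": [0.0005,0.002,0],"roll": 0}
    - {"jaw": 0.04,"translation": [0,0.002,0],"roll": 0}
    - {"jaw": 0.04,"translation": [0,0,0],"roll": 0}
    - {"jaw": 0.04,"translation": [0,0,0],"roll": 0}

```text
t: 7.32
tcp_pos: [556.3, -142.1, 77.5]
tool_rot: [0.007, 0.707, 0.007, -0.707]
ft_force: [0.4, 0.7, -1.3]
opening: 0.575
```

>>> send_rows:
  deltas:
    - {"jaw": 0.04,"translation": [0,0.0005,0],"roll": 0}
    - {"jaw": 0.04,"translation": [0,0.0005,0],"roll": 0}
    - {"jaw": 0.04,"translation": [0,0,0],"roll": 0}
    - {"jaw": 0.04,"translation": [0,0,0],"roll": 0}

```text
t: 7.65
tcp_pos: [556.2, -142.3, 77.4]
tool_rot: [0.007, 0.707, 0.007, -0.707]
ft_force: [0.7, 5.1, 0.8]
opening: 0.57
```

>>> send_rows:
  deltas:
    - {"jaw": 0.04,"translation": [0.0005,-0.0005,0],"roll": 0}
    - {"jaw": 0.04,"translation": [0.001,0,0],"roll": 0}
    - {"jaw": 0.04,"translation": [0.0005,0,0],"roll": 0}
    - {"jaw": 0.04,"translation": [0,0,0],"roll": 0}
    - {"jaw": 0.04,"translation": [0,0,0],"roll": 0}

```text
t: 8.07
tcp_pos: [556.3, -142.2, 75.8]
tool_rot: [0.007, 0.707, 0.007, -0.707]
ft_force: [-0.5, 4.7, 4.7]
opening: 0.573
```

>>> send_rows:
  deltas:
    - {"jaw": 0.053,"translation": [0,0,0],"roll": 0}
    - {"jaw": 0.06,"translation": [0,0,0],"roll": 0}
    - {"jaw": 0.062,"translation": [0,0,0],"roll": 0}
    - {"jaw": 0.062,"translation": [0,0,0],"roll": 0}
    - {"jaw": 0.062,"translation": [-0.02,0,0],"roll": 0}
    - {"jaw": 0.062,"translation": [-0.03,0,0],"roll": 0}
    - {"jaw": 0.062,"translation": [-0.035,0,0],"roll": 0}
    - {"jaw": 0.062,"translation": [-0.03,-0.03,0],"roll": 0}
    - {"jaw": 0.062,"translation": [0,-0.035,0],"roll": 0}
    - {"jaw": 0.062,"translation": [0,0,0],"roll": 0}
    - {"jaw": 0.062,"translation": [0,0,0],"roll": 0}

```text
t: 8.98
tcp_pos: [554.7, -76.9, 190.1]
tool_rot: [0.008, 0.707, 0.008, -0.707]
ft_force: [0.3, 0.2, -0.2]
opening: 0.71
```

Run:
```python
from plan import *
o,M=pose();print(o['t'],o['tcp_pos'],ang(M),o['ft_force'],o['opening'])
im,m=snap('wrist','w5.png')
cv2.imwrite('pics/w5c.png',cv2.resize(im[80:275,210:370],None,fx=3,fy=3,interpolation=cv2.INTER_CUBIC))
```

```text
8.9833 [554.71557894 -76.86575905 190.14552676] 181.28771762825053 [ 0.31487113  0.23886925 -0.18255532] 0.7103444136766598
```

View pics/w5c.png

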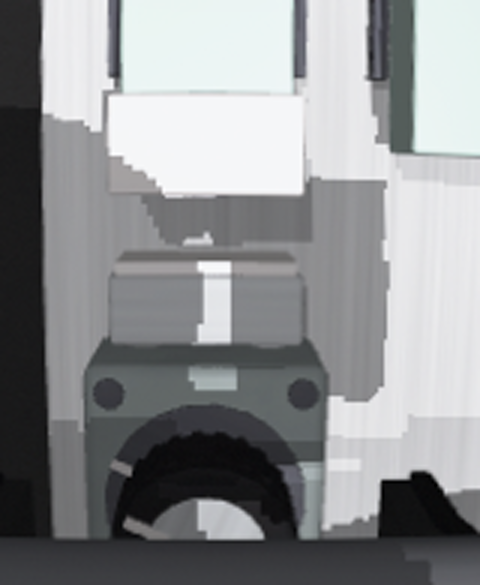

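Run:
```python
from plan import *
d=np.load('pics/w5.png.npz'); m=dict(camera_matrix=d['K'],T=d['T'])
f=lambda x,y,z:on(m,(x+.5)/3-.5+210,(y+.5)/3-.5+80,z,True).round(1)
for n,a in dict(pTL=(108,93,88),pTR=(303,93,88),pBL=(108,193,88),pBR=(303,193,88),jL=(112,276,49),jR=(305,276,49),jbL=(120,253,13),jbR=(295,253,13)).items(): print(n,f(*a))
# rack mid
plan([(500.3,282.5,190,195.2,None)],0.087)
```

```text
pTL [ 580.2 -156.2   88. ]
pTR [ 531.5 -157.3   88. ]
pBL [ 579.8 -130.8   88. ]
pBR [ 530.8 -132.    88. ]
jL [ 582.3 -104.7   49. ]
jR [ 525.4 -106.    49. ]
jbL [ 583.1 -107.8   13. ]
jbR [ 525.2 -109.1   13. ]
[{"jaw": 0.087, "translation": [-0.0, -0.0328, 0.0042], "roll": -1.27}, {"jaw": 0.087, "translation": [-0.0, -0.0329, 0.0035], "roll": -1.27}, {"jaw": 0.087, "translation": [-0.0, -0.033, 0.0028], "roll": -1.27}, {"jaw": 0.087, "translation": [-0.0, -0.0331, 0.002], "roll": -1.27}, {"jaw": 0.087, "translation": [-0.0, -0.0331, 0.0013], "roll": -1.27}, {"jaw": 0.087, "translation": [-0.0, -0.0331, 0.0006], "roll": -1.27}, {"jaw": 0.087, "translation": [-0.0, -0.0331, -0.0002], "roll": -1.27}, {"jaw": 0.087, "translation": [-0.0, -0.0331, -0.0009], "roll": -1.27}, {"jaw": 0.087, "translation": [-0.0, -0.0331, -0.0016], "roll": -1.27}, {"jaw": 0.087, "translation": [-0.0, -0.033, -0.0024], "roll": -1.27}, {"jaw": 0.087, "translation": [-0.0, -0.033, -0.0031], "roll": -1.27}]
```

>>> send_rows:
  deltas:
    - {"jaw": 0.087,"translation": [0,-0.033,0.004],"roll": -1.3}
    - {"jaw": 0.087,"translation": [0,-0.033,0.0035],"roll": -1.3}
    - {"jaw": 0.087,"translation": [0,-0.033,0.003],"roll": -1.3}
    - {"jaw": 0.087,"translation": [0,-0.033,0.002],"roll": -1.3}
    - {"jaw": 0.087,"translation": [0,-0.033,0.0015],"roll": -1.3}
    - {"jaw": 0.087,"translation": [0,-0.033,0.0005],"roll": -1.3}
    - {"jaw": 0.087,"translation": [0,-0.033,0],"roll": -1.3}
    - {"jaw": 0.087,"translation": [0,-0.033,-0.001],"roll": -1.2}
    - {"jaw": 0.087,"translation": [0,-0.033,-0.0015],"roll": -1.2}
    - {"jaw": 0.087,"translation": [0,-0.033,-0.0025],"roll": -1.2}
    - {"jaw": 0.087,"translation": [0,-0.033,-0.003],"roll": -1.2}
    - {"jaw": 0.087,"translation": [0,0,0],"roll": 0}

```text
t: 10.03
tcp_pos: [500.4, 285.4, 188.5]
tool_rot: [0.094, 0.701, 0.094, -0.701]
ft_force: [0.3, -0.5, 0.0]
opening: 0.998
```

>>> send_rows:
  deltas:
    - {"jaw": 0.087,"translation": [0,0,0],"roll": 0}
    - {"jaw": 0.087,"translation": [0,0,0],"roll": 0}

```text
t: 10.2
tcp_pos: [500.2, 280.7, 188.6]
tool_rot: [-0.093, -0.7, -0.092, 0.702]
ft_force: [0.4, -0.3, -1.1]
opening: 0.996
```

Run:
```python
from plan import *
o,M=pose();print(o['t'],o['tcp_pos'],ang(M),o['opening'])
print(M[:,1]@(np.array([500.3,282.5,190])-o['tcp_pos']),M[:,2]@(np.array([500.3,282.5,190])-o['tcp_pos']))
```

```text
10.2 [500.20366839 280.66082708 188.64256399] 194.99946323943166 0.9963948667712443
-1.7498507065321816 -0.5663894399429737
```

>>> send_rows:
  deltas:
    - {"jaw": 0.087,"translation": [0.02,-0.001,0],"roll": 0}
    - {"jaw": 0.087,"translation": [0.03,0,0],"roll": 0}
    - {"jaw": 0.087,"translation": [0.03,0,0],"roll": 0}
    - {"jaw": 0.087,"translation": [0.022,0,0],"roll": 0}
    - {"jaw": 0.087,"translation": [0.014,0,0],"roll": 0}
    - {"jaw": 0.087,"translation": [0,0,0],"roll": 0}
    - {"jaw": 0.06,"translation": [0,0,0],"roll": 0}
    - {"jaw": 0.045,"translation": [0,0,0],"roll": 0}
    - {"jaw": 0.04,"translation": [0,0,0],"roll": 0}
    - {"jaw": 0.04,"translation": [0,0,0],"roll": 0}
    - {"jaw": 0.04,"translation": [0,0,0],"roll": 0}
    - {"jaw": 0.04,"translation": [0,0,0],"roll": 0}

```text
t: 11.2
tcp_pos: [500.1, 283.0, 74.4]
tool_rot: [0.092, 0.701, 0.093, -0.701]
ft_force: [-1.1, 0.0, -0.8]
opening: 0.631
```

>>> send_rows:
  deltas:
    - {"jaw": 0.04,"translation": [0,0,0],"roll": 0}
    - {"jaw": 0.04,"translation": [-0.01,0,0],"roll": 0}
    - {"jaw": 0.04,"translation": [-0.025,0,0],"roll": 0}
    - {"jaw": 0.04,"translation": [-0.035,0,0],"roll": 0}
    - {"jaw": 0.04,"translation": [-0.035,0,0],"roll": 0}
    - {"jaw": 0.04,"translation": [-0.015,0,0],"roll": 0}
    - {"jaw": 0.04,"translation": [0,0,0],"roll": 0}
    - {"jaw": 0.04,"translation": [0,0,0],"roll": 0}

```text
t: 11.87
tcp_pos: [499.7, 282.9, 194.7]
tool_rot: [0.092, 0.701, 0.093, -0.701]
ft_force: [-0.3, -0.9, -1.6]
opening: 0.574
```

Run:
```python
from plan import *
o,M=pose();print(o['t'],o['tcp_pos'],ang(M),o['opening'],o['ft_force'])
plan([(555,-119,190,181,None)],0.04,maxmm=41)
```

```text
11.8667 [499.73883427 282.93266259 194.73971505] 195.0424775226924 0.5735750033969133 [-0.33833858 -0.92792554 -1.59907323]
[{"jaw": 0.04, "translation": [0.0004, 0.0335, 0.0042], "roll": 1.17}, {"jaw": 0.04, "translation": [0.0004, 0.0336, 0.0036], "roll": 1.17}, {"jaw": 0.04, "translation": [0.0004, 0.0337, 0.0029], "roll": 1.17}, {"jaw": 0.04, "translation": [0.0004, 0.0337, 0.0022], "roll": 1.17}, {"jaw": 0.04, "translation": [0.0004, 0.0338, 0.0015], "roll": 1.17}, {"jaw": 0.04, "translation": [0.0004, 0.0338, 0.0008], "roll": 1.17}, {"jaw": 0.04, "translation": [0.0004, 0.0338, 0.0001], "roll": 1.17}, {"jaw": 0.04, "translation": [0.0004, 0.0338, -0.0006], "roll": 1.17}, {"jaw": 0.04, "translation": [0.0004, 0.0338, -0.0013], "roll": 1.17}, {"jaw": 0.04, "translation": [0.0004, 0.0338, -0.002], "roll": 1.17}, {"jaw": 0.04, "translation": [0.0004, 0.0337, -0.0026], "roll": 1.17}, {"jaw": 0.04, "translation": [0.0004, 0.0336, -0.0033], "roll": 1.17}]
```

>>> send_rows:
  deltas:
    - {"jaw": 0.04,"translation": [0,0.0165,0.0025],"roll": 0.6}
    - {"jaw": 0.04,"translation": [0,0.0335,0.004],"roll": 1.2}
    - {"jaw": 0.04,"translation": [0,0.0335,0.0035],"roll": 1.2}
    - {"jaw": 0.04,"translation": [0,0.0335,0.003],"roll": 1.2}
    - {"jaw": 0.04,"translation": [0,0.0335,0.002],"roll": 1.2}
    - {"jaw": 0.04,"translation": [0,0.034,0.001],"roll": 1.2}
    - {"jaw": 0.04,"translation": [0,0.034,0.0005],"roll": 1.2}
    - {"jaw": 0.04,"translation": [0,0.034,0],"roll": 1.2}
    - {"jaw": 0.04,"translation": [0,0.034,-0.001],"roll": 1.2}
    - {"jaw": 0.04,"translation": [0,0.034,-0.0015],"roll": 1.2}
    - {"jaw": 0.04,"translation": [0,0.034,-0.002],"roll": 1.2}
    - {"jaw": 0.04,"translation": [0,0.034,-0.003],"roll": 1.2}

```text
t: 12.87
tcp_pos: [548.2, -105.8, 191.6]
tool_rot: [-0.007, -0.705, -0.007, 0.709]
ft_force: [1.0, 0.4, -1.5]
opening: 0.575
```

>>> send_rows:
  deltas:
    - {"jaw": 0.04,"translation": [0,0.0165,-0.002],"roll": 0.2}
    - {"jaw": 0.04,"translation": [0,0,0],"roll": 0}
    - {"jaw": 0.04,"translation": [0,0,0],"roll": 0}
    - {"jaw": 0.04,"translation": [0,0,0],"roll": 0}

```text
t: 13.2
tcp_pos: [551.3, -120.0, 192.3]
tool_rot: [-0.006, -0.706, -0.006, 0.708]
ft_force: [0.2, 0.8, -0.9]
opening: 0.573
```

Run:
```python
from plan import *
o,M=pose();print(o['t'],o['tcp_pos'],ang(M),o['opening'],o['ft_force'])
im,m=snap('wrist','w6.png')
cv2.imwrite('pics/w6c.png',cv2.resize(im[115:275,200:360],None,fx=3.7,fy=3.7,interpolation=cv2.INTER_CUBIC))
```

```text
13.2 [ 551.27873922 -119.96244678  192.26699635] 181.02759553499493 0.5732744541075001 [ 0.2170235   0.75886965 -0.94198513]
```

View pics/w6c.png

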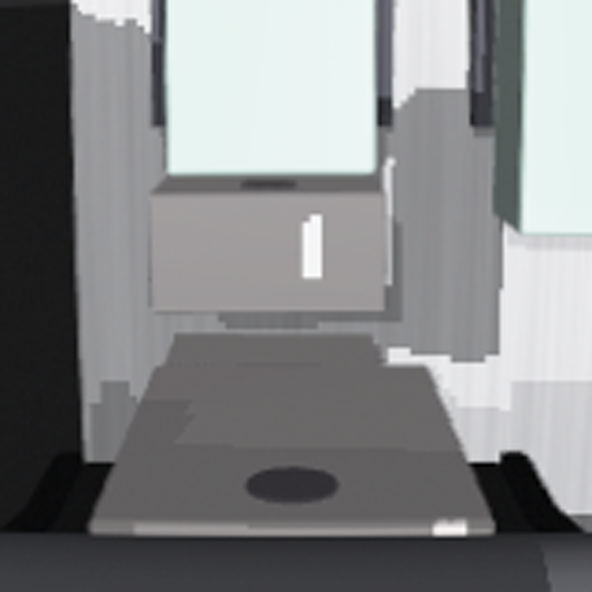

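Run:
```python
from h import *
d=np.load('pics/w6.png.npz'); m=dict(camera_matrix=d['K'],T=d['T'])
f=lambda x,y,z:on(m,(x+.5)/3.7-.5+200,(y+.5)/3.7-.5+115,z,True).round(1)
for n,a in dict(thkTL=(152,192,88),thkTR=(384,192,88),thkBL=(154,311,88),thkBR=(383,311,88),botL=(157,365,127),botR=(428,365,127),topL=(90,521,203),topR=(494,521,203)).items(): print(n,f(*a))
```

```text
thkTL [ 579.7 -156.6   88. ]
thkTR [ 531.5 -157.3   88. ]
thkBL [ 579.4 -131.2   88. ]
thkBR [ 530.9 -132.    88. ]
botL [ 574.7 -129.6  127. ]
botR [ 525.7 -130.4  127. ]
topL [ 575.  -129.9  203. ]
topR [ 526.4 -130.7  203. ]
```

>>> send_rows:
  deltas:
    - {"jaw": 0.04,"translation": [0,-0.001,-0.0045],"roll": 0}
    - {"jaw": 0.04,"translation": [0.01,0,0],"roll": 0}
    - {"jaw": 0.04,"translation": [0.01,0,0],"roll": 0}
    - {"jaw": 0.04,"translation": [0,0,0],"roll": 0}
    - {"jaw": 0.04,"translation": [0,0,0],"roll": 0}

```text
t: 13.67
tcp_pos: [556.0, -118.6, 172.2]
tool_rot: [-0.007, -0.706, -0.007, 0.708]
ft_force: [-0.1, -0.1, -0.0]
opening: 0.568
```

Run:
```python
from plan import *
o,M=pose();print(o['t'],o['tcp_pos'],ang(M),o['opening'],o['ft_force'])
im,m=snap('wrist','w7.png')
cv2.imwrite('pics/w7c.png',cv2.resize(im[125:275,200:360],None,fx=4,fy=4,interpolation=cv2.INTER_CUBIC))
```

```text
13.6667 [ 556.04755573 -118.55186242  172.22743537] 181.0909409697005 0.5682107857817726 [-0.12428375 -0.12047387 -0.04055581]
```

View pics/w7c.png

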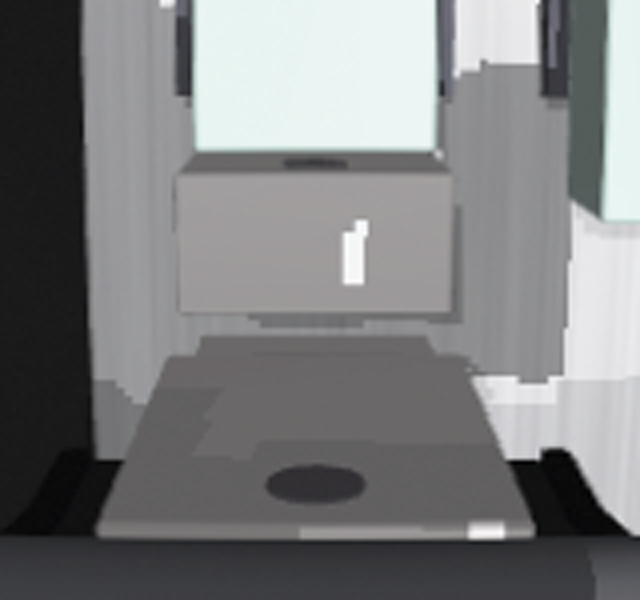

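>>> send_rows:
  deltas:
    - {"jaw": 0.04,"translation": [0.008,0,0],"roll": 0}
    - {"jaw": 0.04,"translation": [0.006,0,0],"roll": 0}
    - {"jaw": 0.04,"translation": [0,0,0],"roll": 0}
    - {"jaw": 0.04,"translation": [0,0,0],"roll": 0}

```text
t: 14.05
tcp_pos: [556.5, -119.0, 159.0]
tool_rot: [-0.007, -0.707, -0.006, 0.708]
ft_force: [0.3, -0.7, 0.1]
opening: 0.574
```

Run:
```python
from plan import *
o,M=pose();print(o['t'],o['tcp_pos'],ang(M),o['opening'],o['ft_force'])
im,m=snap('wrist','w8.png')
cv2.imwrite('pics/w8c.png',cv2.resize(im[125:275,200:360],None,fx=4,fy=4,interpolation=cv2.INTER_CUBIC))
```

```text
14.05 [ 556.47898242 -118.99107319  158.98226145] 181.05041889280028 0.5740286131363627 [ 0.26382623 -0.7063829   0.10970558]
```

View pics/w8c.png

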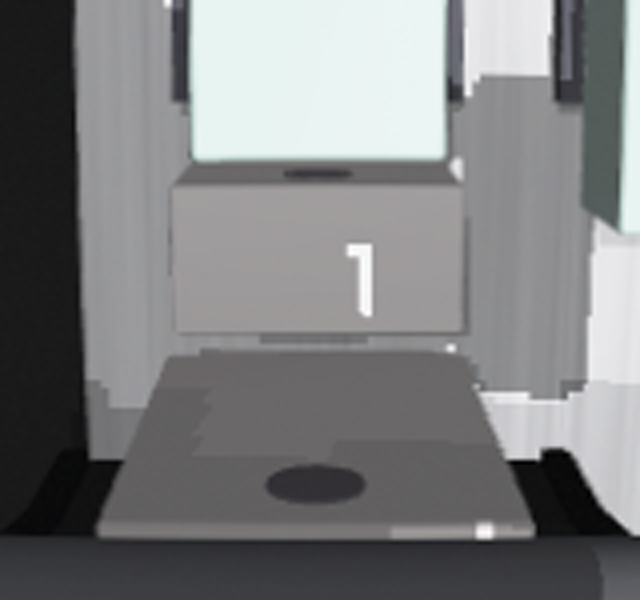

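Run:
```python
from h import *
d=np.load('pics/w8.png.npz'); m=dict(camera_matrix=d['K'],T=d['T'])
f=lambda x,y,z:on(m,(x+.5)/4-.5+200,(y+.5)/4-.5+125,z,True).round(1)
for n,a in dict(thkTL=(173,185,88),thkTR=(462,185,88),thkBL=(176,332,88),thkBR=(462,332,88),botL=(167,355,94),botR=(472,355,94),topL=(97,525,170),topR=(535,525,170)).items(): print(n,f(*a))
```

```text
thkTL [ 579.9 -156.4   88. ]
thkTR [ 531.7 -157.3   88. ]
thkBL [ 579.5 -131.2   88. ]
thkBR [ 530.7 -132.    88. ]
botL [ 580.4 -128.6   94. ]
botR [ 529.5 -129.5   94. ]
topL [ 580.2 -128.8  170. ]
topR [ 531.5 -129.7  170. ]
```

>>> send_rows:
  deltas:
    - {"jaw": 0.04,"translation": [0.01,0.0003,0],"roll": 0}
    - {"jaw": 0.04,"translation": [0.012,0,0],"roll": 0}
    - {"jaw": 0.04,"translation": [0.012,0,0],"roll": 0}
    - {"jaw": 0.04,"translation": [0.008,0,0],"roll": 0}
    - {"jaw": 0.04,"translation": [0.006,0,0],"roll": 0}
    - {"jaw": 0.04,"translation": [0,0,0],"roll": 0}

```text
t: 14.6
tcp_pos: [556.0, -119.2, 110.1]
tool_rot: [-0.006, -0.706, -0.006, 0.708]
ft_force: [-0.1, -0.0, -1.8]
opening: 0.571
```

>>> send_rows:
  deltas:
    - {"jaw": 0.04,"translation": [0.008,0,0],"roll": 0}
    - {"jaw": 0.04,"translation": [0.01,0,0],"roll": 0}
    - {"jaw": 0.04,"translation": [0.008,0,0],"roll": 0}
    - {"jaw": 0.04,"translation": [0.004,0,0],"roll": 0}
    - {"jaw": 0.04,"translation": [0,0,0],"roll": 0}
    - {"jaw": 0.04,"translation": [0,0,0],"roll": 0}

```text
t: 15.1
tcp_pos: [556.9, -119.3, 81.3]
tool_rot: [-0.007, -0.707, -0.007, 0.707]
ft_force: [-0.2, -0.1, -1.4]
opening: 0.567
```

No contact; ease down to the plate.

>>> send_rows:
  deltas:
    - {"jaw": 0.04,"translation": [0.0015,0,0],"roll": 0}
    - {"jaw": 0.04,"translation": [0.0015,0,0],"roll": 0}
    - {"jaw": 0.04,"translation": [0.0005,0,0],"roll": 0}
    - {"jaw": 0.04,"translation": [0,0,0],"roll": 0}
    - {"jaw": 0.04,"translation": [0,0,0],"roll": 0}

```text
t: 15.52
tcp_pos: [557.0, -119.2, 78.3]
tool_rot: [0.007, 0.707, 0.007, -0.707]
ft_force: [0.6, 0.7, -2.1]
opening: 0.57
```

>>> send_rows:
  deltas:
    - {"jaw": 0.04,"translation": [0.001,0,0],"roll": 0}
    - {"jaw": 0.04,"translation": [0,0,0],"roll": 0}
    - {"jaw": 0.04,"translation": [0,0,0],"roll": 0}

```text
t: 15.77
tcp_pos: [557.1, -119.3, 78.1]
tool_rot: [0.007, 0.707, 0.007, -0.707]
ft_force: [-1.4, 0.1, 6.4]
opening: 0.57
```

>>> send_rows:
  deltas:
    - {"jaw": 0.053,"translation": [0,0,0],"roll": 0}
    - {"jaw": 0.06,"translation": [0,0,0],"roll": 0}
    - {"jaw": 0.062,"translation": [0,0,0],"roll": 0}
    - {"jaw": 0.062,"translation": [0,0,0],"roll": 0}
    - {"jaw": 0.062,"translation": [-0.02,0,0],"roll": 0}
    - {"jaw": 0.062,"translation": [-0.03,0,0],"roll": 0}
    - {"jaw": 0.062,"translation": [-0.035,0,0],"roll": 0}
    - {"jaw": 0.075,"translation": [-0.03,-0.03,0],"roll": 0}
    - {"jaw": 0.087,"translation": [0,-0.03,0],"roll": 0}
    - {"jaw": 0.087,"translation": [0,-0.018,0],"roll": 0}
    - {"jaw": 0.087,"translation": [0,0,0],"roll": 0}
    - {"jaw": 0.087,"translation": [0,0,0],"roll": 0}

```text
t: 16.77
tcp_pos: [555.3, -41.0, 191.5]
tool_rot: [-0.007, -0.707, -0.007, 0.707]
ft_force: [0.0, -1.6, -0.5]
opening: 0.971
```

Run:
```python
from plan import *
o,M=pose();print(o['t'],o['tcp_pos'],ang(M),o['ft_force'],o['torque'],o['opening'],o['joint_pos'].round(3))
im,m=snap('wrist','w9.png')
cv2.imwrite('pics/w9c.png',cv2.resize(im[60:275,190:380],None,fx=2.7,fy=2.7,interpolation=cv2.INTER_CUBIC))
im,m=snap('scene','s9.png')
cv2.imwrite('pics/s9c.png',cv2.resize(im[150:260,80:260],None,fx=4,fy=4,interpolation=cv2.INTER_CUBIC))
```

```text
16.7667 [555.34932559 -41.03186433 191.53891061] 181.1569523167096 [ 0.02924509 -1.63109598 -0.48749713] [-0.01929386  0.12437377 -0.01699575] 0.9709048301374689 [ 0.217  0.31  -0.232 -0.    -1.029 -0.197]
```

View pics/w9c.png

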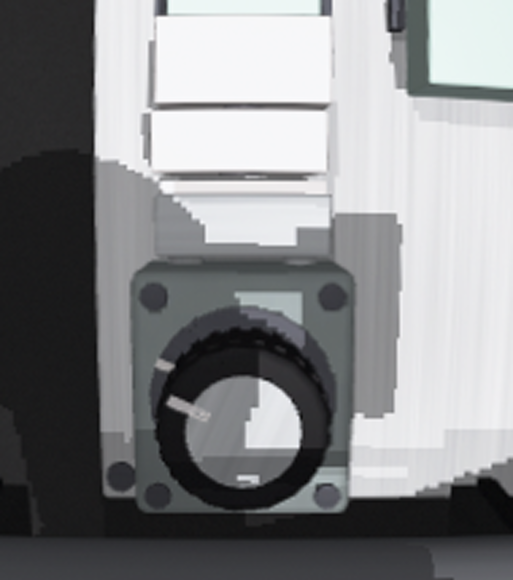

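View pics/s9c.png

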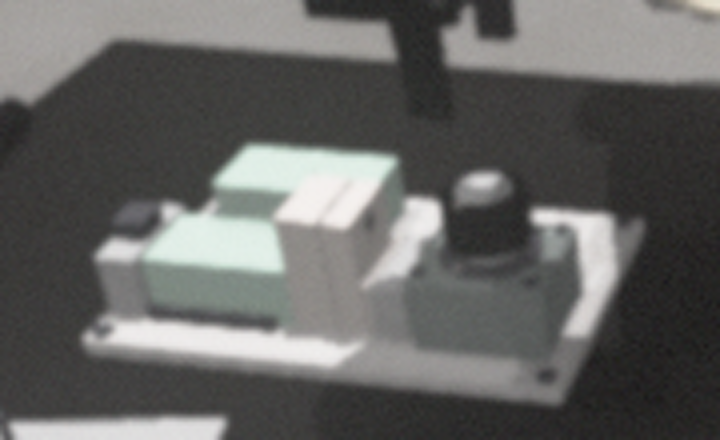

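Run:
```python
from h import *
d=np.load('pics/w9.png.npz'); m=dict(camera_matrix=d['K'],T=d['T'])
f=lambda x,y,z:on(m,(x+.5)/2.7-.5+190,(y+.5)/2.7-.5+60,z,True).round(1)
for n,a in dict(midTL=(151,111,88),midTR=(328,111,88),midBL=(151,174,88),midBR=(327,174,88),thTL=(153,16,88),thBR=(330,103,88),kL=(158,430,103),kR=(332,430,103),kT=(243,345,103),kB=(243,512,103),dL=(186,430,103),dR=(301,430,103),dT=(243,375,103),dB=(243,488,103)).items(): print(n,f(*a))
```

```text
midTL [ 580.9 -128.1   88. ]
midTR [ 531.5 -129.1   88. ]
midBL [ 580.6 -110.2   88. ]
midBR [ 531.4 -111.2   88. ]
thTL [ 580.9 -155.6   88. ]
thBR [ 531.  -131.4   88. ]
kL [576.9 -40.3 103. ]
kR [528.9 -41.2 103. ]
kT [554.  -64.5 103. ]
kB [553.  -16.7 103. ]
dL [569.2 -40.4 103. ]
dR [537.5 -41.1 103. ]
dT [553.8 -56.2 103. ]
dB [553.1 -23.9 103. ]
```

>>> send_rows:
  deltas:
    - {"jaw": 0.087,"translation": [0.02,0,0.002],"roll": -7}
    - {"jaw": 0.087,"translation": [0.02,0,0],"roll": -7}
    - {"jaw": 0.087,"translation": [0,0,0],"roll": -7}
    - {"jaw": 0.087,"translation": [0,0,0],"roll": -7}
    - {"jaw": 0.087,"translation": [0,0,0],"roll": -7}
    - {"jaw": 0.087,"translation": [0,0,0],"roll": -7}
    - {"jaw": 0.087,"translation": [0,0,0],"roll": -7}
    - {"jaw": 0.087,"translation": [0,0,0],"roll": -7}
    - {"jaw": 0.087,"translation": [0,0,0],"roll": -7}
    - {"jaw": 0.087,"translation": [0,0,0],"roll": -7}
    - {"jaw": 0.087,"translation": [0,0,0],"roll": -7}
    - {"jaw": 0.087,"translation": [0,0,0],"roll": -7}

```text
t: 17.87
tcp_pos: [553.3, -43.0, 151.0]
tool_rot: [-0.479, -0.52, -0.479, 0.52]
ft_force: [-0.7, 0.4, 0.3]
opening: 1.002
```

>>> send_rows:
  deltas:
    - {"jaw": 0.087,"translation": [0,0,0],"roll": -7}
    - {"jaw": 0.087,"translation": [0,0,0],"roll": -7}
    - {"jaw": 0.087,"translation": [0,0,0],"roll": -7}
    - {"jaw": 0.087,"translation": [0,0,0],"roll": -7}
    - {"jaw": 0.087,"translation": [0,0,0],"roll": -7}
    - {"jaw": 0.087,"translation": [0,0,0],"roll": 0}
    - {"jaw": 0.087,"translation": [0,0,0],"roll": 0}
    - {"jaw": 0.087,"translation": [0,0,0],"roll": 0}

```text
t: 18.53
tcp_pos: [553.4, -42.4, 151.3]
tool_rot: [0.612, 0.354, 0.612, -0.354]
ft_force: [0.2, 0.4, -0.3]
opening: 1.002
```

Run:
```python
from plan import *
o,M=pose();print(o['t'],o['tcp_pos'],ang(M),M.round(3),o['ft_force'],o['torque'],o['joint_pos'].round(3))
d=np.array([553.3,-40.8,88])-o['tcp_pos'];print('tool shift',M.T@d)
```

```text
18.5333 [553.38318861 -42.40871294 151.30034858] 299.8511761672128 [[-0.001  0.867  0.498]
 [-0.     0.498 -0.867]
 [-1.    -0.001 -0.   ]] [ 0.15941608  0.41839358 -0.28246324] [-0.1529742   0.06149114 -0.0848822 ] [ 0.216  0.348 -0.289  0.    -0.934  1.876]
tool shift [63.30016564  0.76085106 -1.42798577]
```

>>> send_rows:
  deltas:
    - {"jaw": 0.087,"translation": [0.015,0.0008,-0.0014],"roll": 0}
    - {"jaw": 0.087,"translation": [0.02,0,0],"roll": 0}
    - {"jaw": 0.087,"translation": [0.018,0,0],"roll": 0}
    - {"jaw": 0.087,"translation": [0.01,0,0],"roll": 0}
    - {"jaw": 0.087,"translation": [0,0,0],"roll": 0}
    - {"jaw": 0.087,"translation": [0,0,0],"roll": 0}

```text
t: 19.03
tcp_pos: [553.6, -40.4, 88.5]
tool_rot: [0.612, 0.353, 0.613, -0.354]
ft_force: [-0.5, 0.4, 0.7]
opening: 1.0
```

>>> send_rows:
  deltas:
    - {"jaw": 0.06,"translation": [0,0,0],"roll": 0}
    - {"jaw": 0.055,"translation": [0,0,0],"roll": 0}
    - {"jaw": 0.054,"translation": [0,0,0],"roll": 0}
    - {"jaw": 0.052,"translation": [0,0,0],"roll": 0}
    - {"jaw": 0.05,"translation": [0,0,0],"roll": 0}
    - {"jaw": 0.048,"translation": [0,0,0],"roll": 0}
    - {"jaw": 0.04,"translation": [0,0,0],"roll": 0}
    - {"jaw": 0.04,"translation": [0,0,0],"roll": 0}
    - {"jaw": 0.04,"translation": [0,0,0],"roll": 0}
    - {"jaw": 0.04,"translation": [0,0,0],"roll": 0}
  squeeze: 40

```text
t: 19.87
tcp_pos: [554.3, -41.4, 88.9]
tool_rot: [0.613, 0.353, 0.612, -0.353]
ft_force: [2.9, -6.2, -0.7]
opening: 0.555
```

Run:
```python
from plan import *
o,M=pose();print(o['t'],o['tcp_pos'],ang(M),o['ft_force'],o['torque'],o['opening']*87)
```

```text
19.8667 [554.28019847 -41.38259135  88.94325327] 300.06678501238287 [ 2.86290943 -6.2306985  -0.69710514] [-1.65261886 -0.46624591  0.01211125] 48.30638394700809
```

>>> send_rows:
  deltas:
    - {"jaw": 0.04,"translation": [0,0,0.0008],"roll": 0}
    - {"jaw": 0.04,"translation": [0,0,0],"roll": 0}
    - {"jaw": 0.04,"translation": [0,0,0],"roll": 0}

```text
t: 20.12
tcp_pos: [554.3, -41.5, 88.9]
tool_rot: [0.613, 0.353, 0.612, -0.353]
ft_force: [0.8, -4.2, 0.4]
opening: 0.554
```

>>> send_rows:
  deltas:
    - {"jaw": 0.04,"translation": [0,0,0],"roll": 4}
    - {"jaw": 0.04,"translation": [0,0,0],"roll": 4}
    - {"jaw": 0.04,"translation": [0,0,0],"roll": 4}
    - {"jaw": 0.04,"translation": [0,0,0],"roll": 4}
    - {"jaw": 0.04,"translation": [0,0,0],"roll": 4}

```text
t: 20.53
tcp_pos: [554.3, -41.4, 88.9]
tool_rot: [0.542, 0.455, 0.541, -0.455]
ft_force: [0.6, -4.3, -0.1]
opening: 0.556
```

Run:
```python
from plan import *
o,M=pose();print(o['t'],o['tcp_pos'],ang(M),o['ft_force'],o['torque'],o['opening']*87)
im,m=snap('wrist','w10.png')
```

```text
20.5333 [554.29027082 -41.39602509  88.92937129] 279.914422399445 [ 0.5833567  -4.30789117 -0.0899264 ] [-1.32645281 -0.32500575  0.14220564] 48.38991774813601
```

View pics/w10.png

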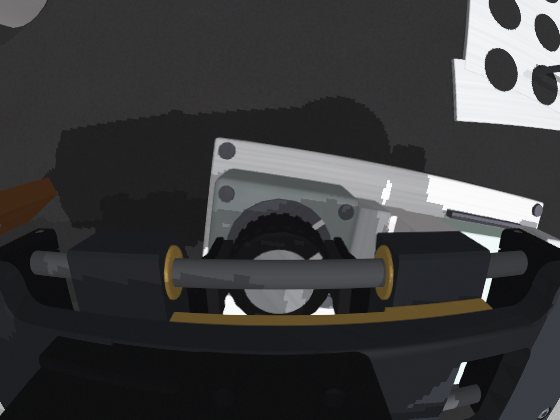

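>>> send_rows:
  deltas:
    - {"jaw": 0.04,"translation": [0,0,0],"roll": 5}
    - {"jaw": 0.04,"translation": [0,0,0],"roll": 5}
    - {"jaw": 0.04,"translation": [0,0,0],"roll": 5}
    - {"jaw": 0.04,"translation": [0,0,0],"roll": 5}
    - {"jaw": 0.04,"translation": [0,0,0],"roll": 5}
    - {"jaw": 0.04,"translation": [0,0,0],"roll": 5}
    - {"jaw": 0.04,"translation": [0,0,0],"roll": 5}
    - {"jaw": 0.04,"translation": [0,0,0],"roll": 5}
    - {"jaw": 0.04,"translation": [0,0,0],"roll": 5}
    - {"jaw": 0.04,"translation": [0,0,0],"roll": 5}
    - {"jaw": 0.04,"translation": [0,0,0],"roll": 5}

```text
t: 21.5
tcp_pos: [554.3, -41.3, 88.9]
tool_rot: [0.27, 0.654, 0.269, -0.653]
ft_force: [1.2, -4.4, 0.9]
opening: 0.557
```

```bash
cat > st.py <<'E'
from plan import *
o,M=pose();print(round(o['t'],2),o['tcp_pos'].round(1),'ang',round(ang(M),2),'F',o['ft_force'].round(1),'T',o['torque'].round(3),round(o['opening']*87,1))
E
python3 st.py
```

```text
21.5 [554.3 -41.3  88.9] ang 224.87 F [ 1.2 -4.4  0.9] T [-1.25  -0.325  0.129] 48.4
```

>>> send_rows:
  deltas:
    - {"jaw": 0.04,"translation": [0,0,0],"roll": 5}
    - {"jaw": 0.04,"translation": [0,0,0],"roll": 5}
    - {"jaw": 0.04,"translation": [0,0,0],"roll": 5}
    - {"jaw": 0.04,"translation": [0,0,0],"roll": 5}

```text
t: 21.83
tcp_pos: [554.4, -41.3, 88.9]
tool_rot: [0.153, 0.691, 0.152, -0.69]
ft_force: [1.2, -4.2, 2.0]
opening: 0.557
```

```bash
python3 st.py
```

```text
21.83 [554.4 -41.3  88.9] ang 204.87 F [ 1.2 -4.2  2. ] T [-1.291 -0.385  0.128] 48.4
```

>>> send_rows:
  deltas:
    - {"jaw": 0.04,"translation": [0,0,0],"roll": 3}
    - {"jaw": 0.04,"translation": [0,0,0],"roll": 3}
    - {"jaw": 0.04,"translation": [0,0,0],"roll": 3}

```text
t: 22.08
tcp_pos: [554.4, -41.3, 88.9]
tool_rot: [0.099, 0.701, 0.098, -0.7]
ft_force: [0.5, -4.0, 0.4]
opening: 0.556
```

```bash
python3 st.py
```

```text
22.08 [554.4 -41.3  88.9] ang 195.97 F [ 0.5 -4.   0.4] T [-1.295 -0.468  0.148] 48.3
```

>>> send_rows:
  deltas:
    - {"jaw": 0.04,"translation": [0,0,0],"roll": 3}
    - {"jaw": 0.04,"translation": [0,0,0],"roll": 3}

```text
t: 22.25
tcp_pos: [554.4, -41.3, 88.9]
tool_rot: [0.062, 0.705, 0.061, -0.704]
ft_force: [1.9, -4.1, 1.0]
opening: 0.557
```

```bash
python3 st.py
```

```text
22.25 [554.4 -41.3  88.9] ang 189.98 F [ 1.9 -4.1  1. ] T [-1.282 -0.465  0.14 ] 48.5
```

>>> send_rows:
  deltas:
    - {"jaw": 0.04,"translation": [0,0,0],"roll": 3}
    - {"jaw": 0.04,"translation": [0,0,0],"roll": 3}

```text
t: 22.42
tcp_pos: [554.5, -41.2, 88.9]
tool_rot: [0.025, 0.707, 0.024, -0.706]
ft_force: [1.9, -4.6, 0.8]
opening: 0.556
```

```bash
python3 st.py
```

```text
22.42 [554.5 -41.2  88.9] ang 183.99 F [ 1.9 -4.6  0.8] T [-1.251 -0.47   0.184] 48.4
```

>>> send_rows:
  deltas:
    - {"jaw": 0.04,"translation": [0,0,0],"roll": 3}
    - {"jaw": 0.04,"translation": [0,0,0],"roll": 3}

```text
t: 22.58
tcp_pos: [554.4, -41.3, 88.9]
tool_rot: [-0.012, 0.707, -0.013, -0.707]
ft_force: [1.1, -5.2, 1.3]
opening: 0.552
```

```bash
python3 st.py
```

```text
22.58 [554.4 -41.3  88.9] ang 178.0 F [ 1.1 -5.2  1.3] T [-1.278 -0.459  0.254] 48.1
```

>>> send_rows:
  deltas:
    - {"jaw": 0.04,"translation": [0,0,0],"roll": 3}

```text
t: 22.67
tcp_pos: [554.5, -41.3, 88.9]
tool_rot: [-0.03, 0.707, -0.031, -0.706]
ft_force: [1.3, -4.2, -0.6]
opening: 0.55
```

```bash
python3 st.py
```

```text
22.67 [554.5 -41.3  88.9] ang 175.02 F [ 1.3 -4.2 -0.6] T [-1.359 -0.562  0.262] 47.9
```

>>> send_rows:
  deltas:
    - {"jaw": 0.04,"translation": [0,0,0],"roll": 3}

```text
t: 22.75
tcp_pos: [554.4, -41.3, 88.9]
tool_rot: [-0.049, 0.706, -0.05, -0.705]
ft_force: [1.6, -4.6, 0.7]
opening: 0.557
```

```bash
python3 st.py
```

```text
22.75 [554.4 -41.3  88.9] ang 172.02 F [ 1.6 -4.6  0.7] T [-1.338 -0.49   0.315] 48.5
```

>>> send_rows:
  deltas:
    - {"jaw": 0.04,"translation": [0,0,0],"roll": 3}

```text
t: 22.83
tcp_pos: [554.5, -41.3, 88.9]
tool_rot: [-0.067, 0.704, -0.068, -0.703]
ft_force: [0.9, -3.8, -0.4]
opening: 0.552
```

```bash
python3 st.py
```

```text
22.83 [554.5 -41.3  88.9] ang 169.01 F [ 0.9 -3.8 -0.4] T [-1.354 -0.553  0.307] 48.0
```

>>> send_rows:
  deltas:
    - {"jaw": 0.04,"translation": [0,0,0],"roll": 3}

```text
t: 22.92
tcp_pos: [554.5, -41.3, 88.9]
tool_rot: [-0.086, 0.702, -0.086, -0.701]
ft_force: [1.5, -5.0, 0.5]
opening: 0.558
```

```bash
python3 st.py
```

```text
22.92 [554.5 -41.3  88.9] ang 166.0 F [ 1.5 -5.   0.5] T [-1.394 -0.529  0.141] 48.5
```

>>> send_rows:
  deltas:
    - {"jaw": 0.04,"translation": [0,0,0],"roll": 3}
    - {"jaw": 0.04,"translation": [0,0,0],"roll": 3}

```text
t: 23.08
tcp_pos: [554.5, -41.3, 89.0]
tool_rot: [-0.123, 0.697, -0.123, -0.696]
ft_force: [1.7, -4.9, 0.7]
opening: 0.555
```

```bash
python3 st.py
```

```text
23.08 [554.5 -41.3  89. ] ang 159.96 F [ 1.7 -4.9  0.7] T [-1.425 -0.595  0.067] 48.3
```

>>> send_rows:
  deltas:
    - {"jaw": 0.04,"translation": [0,0,0],"roll": 3}

```text
t: 23.17
tcp_pos: [554.5, -41.3, 88.9]
tool_rot: [-0.141, 0.693, -0.141, -0.692]
ft_force: [0.5, -4.7, -0.4]
opening: 0.557
```

```bash
python3 st.py
```

```text
23.17 [554.5 -41.3  88.9] ang 156.95 F [ 0.5 -4.7 -0.4] T [-1.443 -0.571  0.02 ] 48.5
```

>>> send_rows:
  deltas:
    - {"jaw": 0.052,"translation": [0,0,0],"roll": 0}
    - {"jaw": 0.06,"translation": [0,0,0],"roll": 0}
    - {"jaw": 0.07,"translation": [0,0,0],"roll": 0}
    - {"jaw": 0.07,"translation": [0,0,0],"roll": 0}
    - {"jaw": 0.07,"translation": [0,0,0],"roll": 0}
    - {"jaw": 0.07,"translation": [-0.015,0,0],"roll": 0}
    - {"jaw": 0.07,"translation": [-0.03,0,0],"roll": 0}
    - {"jaw": 0.07,"translation": [-0.04,0,0],"roll": 0}
    - {"jaw": 0.07,"translation": [-0.03,0,0],"roll": 4}
    - {"jaw": 0.07,"translation": [0,0,0],"roll": 0}
    - {"jaw": 0.07,"translation": [0,0,0],"roll": 0}

```text
t: 24.08
tcp_pos: [554.7, -40.5, 205.7]
tool_rot: [-0.165, 0.689, -0.164, -0.686]
ft_force: [-0.8, -0.8, -1.1]
opening: 0.804
```

```bash
python3 st.py
python3 - <<'E'
from plan import *
im,m=snap('wrist','w11.png')
im,m=snap('scene','s11.png')
cv2.imwrite('pics/s11c.png',cv2.resize(im[150:260,80:430],None,fx=2.2,fy=2.2,interpolation=cv2.INTER_CUBIC))
im,m=snap('top','t11.png')
cv2.imwrite('pics/t11c.png',cv2.resize(im[170:255,320:445],None,fx=6,fy=6,interpolation=cv2.INTER_CUBIC))
E
```

```text
24.08 [554.7 -40.5 205.7] ang 153.1 F [-0.8 -0.8 -1.1] T [-0.006  0.112 -0.053] 69.9
```

View pics/w11.png

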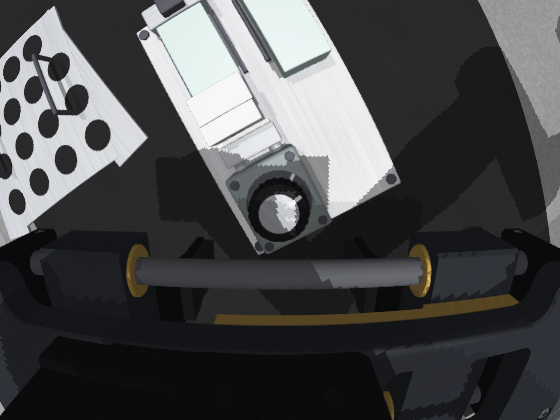

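View pics/s11c.png

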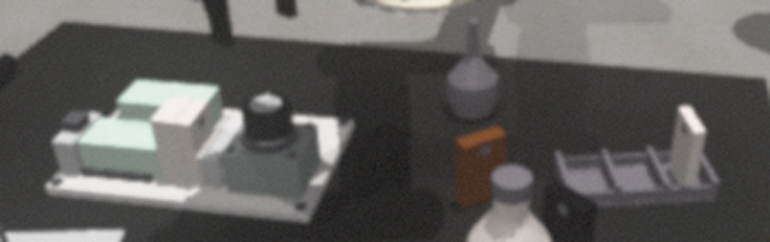

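Run:
```python
import cv2
im=cv2.imread('pics/w11.png')
cv2.imwrite('pics/w11c.png',cv2.resize(im[130:260,170:340],None,fx=4.5,fy=4.5,interpolation=cv2.INTER_CUBIC))
```

```text
(no output)
```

View pics/w11c.png

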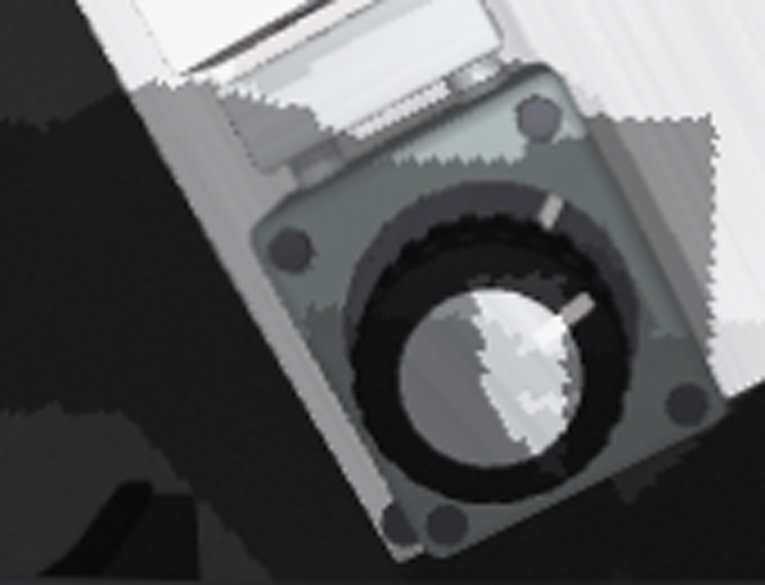

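Run:
```python
from h import *
d=np.load('pics/w11.png.npz'); m=dict(camera_matrix=d['K'],T=d['T'])
f=lambda x,y,z:on(m,(x+.5)/4.5-.5+170,(y+.5)/4.5-.5+130,z,True)[:2]
c=f(491,378,103);print(c)
p=f(590,300,103)-c; q=f(552,210,65)-c
a=lambda v:np.degrees(np.arctan2(v[1],v[0]))
print(a(p),a(q),'slip rad cw',np.radians(a(q)-a(p)),np.linalg.norm(p),np.linalg.norm(q))
```

```text
[553.18503649 -40.11120946]
-167.7115122949892 -143.2274740394585 slip rad cw 0.42732708174325934 22.003324500062618 26.87020587974475
```

View pics/t11c.png

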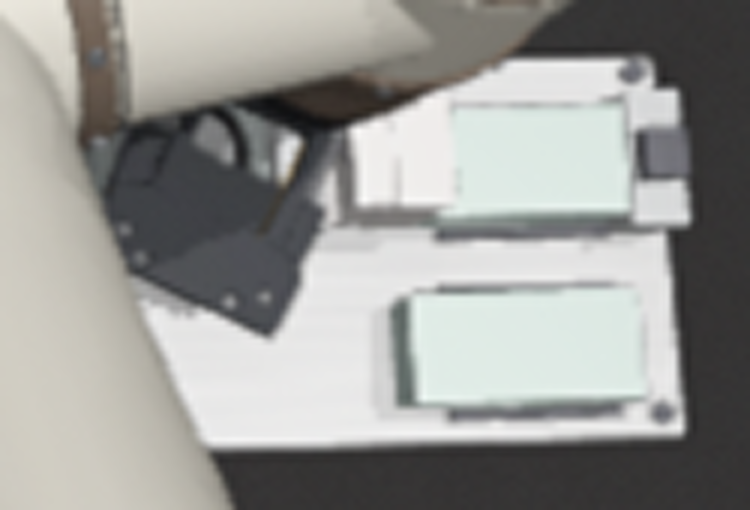

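```bash
python3 st.py; python3 -c "
from rig import manip
print(manip.hand_in())"
```

```text
24.23 [552.8 -40.8 202.1] ang 153.07 F [-0.5  0.6 -0.9] T [0.014 0.031 0.039] 70.1
the job is handed in; nothing more can be done
None
```

I clamped the short bar and handed the job in at about 24 s, but `hand_in` gives no verdict, so I can't confirm it passed.

**Packers:** The short bar was in the clamping lane, so I stood the 26 mm packer against the bar and the 18 mm packer between it and the jaw. Each was lowered until the wrist felt the plate. In the last images both stand upright, pressed together between bar and jaw. I measured them about 1 mm off the clamping line before tightening.

**Knob:** I turned it clockwise in small steps. Torque rose from about 0.14 to 0.31 N m, then dropped away, which was one click. I stopped there, let go and raised the gripper well clear. The white lines on knob and flange show about 0.43 rad of slip, inside the 0.2 to 1.75 window.

**Everything else:** The 12 mm packer is still in its rack slot. Neither bar shows visible movement in the top view. I never touched any other object.

**Not checked:** I couldn't measure the jaw's press force on the packers directly; I inferred it from the torque rise and the click. Calibration and pose readings varied by 1 to 2 mm between views, which the remaining clearances covered.

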